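Clamp a pen-barrel pallet on the assembly bed

ROBOT

A 6-joint arm with a two-finger parallel gripper is mounted at the origin on the work surface. World frame = base frame: x ahead of the robot, y to its left, z up, the work surface at z = 0. Lengths are in m, angles in degrees, forces in N, time in s.
With the tool pointing down it reaches from about 0.375 to 0.9 m from the base axis. Payload 3.1 kg.
Tool frame: the origin (TCP) lies midway between the tips of the shut fingers; the grasp point (between the pads) lies 19 mm behind it; z points along the fingers, y is the direction in which the jaws open and shut (so a half turn about z gives the same grasp; the last joint's range is limited). The gripper opens to 87 mm and grips with 3 to 60 N. Pads are 19 mm wide; open, the fingers measure 117 mm over their backs; the gripper's body (75 mm by 190 mm) begins 51 mm behind the grasp point.
Start: joints at [63.971, 30.224, 82.088, -0, 67.689, -10.227], TCP at [0.17, 0.601, 0.223] pointing down, gripper open.
Joint ranges: [-176.69, 176.69], [-43.24, 126.21], [12.49, 139.97], [-82, 262], [0, 151.66], [-163.58, 163.58]. Speed limits (degrees/s): [159.86, 159.86, 180, 180, 180, 180].

INTERFACE

Orientations are given as a 3x3 rotation matrix whose columns are the frame's x, y, z axes.
In Python, from rig import bot gives the robot as it stands.
- The arm moves only by the tool carry_out, never from a script. Its arguments are lists of equal length, an entry for each row: "grip": the gripper's target within -1 to 1 (fully open at 1, half-way at 0, shut at -1); "slide": the shift along the tool's x, y, z in mm, a list of three; "twist": the turn, a rotation vector about the tool's x, y, z in rad, a list of three. In form: {"grip": [grip, ...], "slide": [[dx, dy, dz], ...], "twist": [[wx, wy, wz], ...]}. A call has 1 to 12 rows; each row shifts and turns the pose as measured when the row begins, along the tool's axes as they then stand; what a row does not reach is not made up. A row lasts 1/10 s, in which the tool goes at most 50 mm and 8.59 degrees, less where a joint would pass 70% of its speed; a pose out of reach is approached as far as the arm can. A call is refused whole if a number of a shift passes 50 or a number of a turn 0.15, either way. A call with a gripper value outside its range is refused whole. The fingers move at their own pace and stop on an object; the grip force is fixed at half the most. Time passes only in rows, so rows that do not move let the fingers close. It gives the time, the measured TCP pose, the force and the opening at its end, in the units of the state.
- bot.read_state(): the state, without advancing time (a new reading comes with each control period).
- bot.capture(name): name is "scene" or "top" or "wrist"; returns a dict with "color" (420x560x3 uint8, red, green, blue), "depth" (420x560 float32, m along the optical axis (not along the pixel's ray), 0 where there is no reading), "fx", "fy", "cx", "cy" (pixels), "position" and "rotation" of the camera in the world; the wrist camera has in their place "T_tool_cam" (4x4, takes a point from camera to tool coordinates, whose origin is the TCP and whose axes are the flange's). Camera axes: x right, y up, looking along -z (the intrinsics and any distortion apply to the point x, -y, -z); pixel columns grow to the right and rows downward; lengths in m; the calibration is good to about 2 mm. A picture is of the moment at which its call begins: read the wrist's pose just before it.
- bot.hand_in(): hands the job in, once; it reports no verdict.
The state is a dict: "time_s": time; "joint_positions": joint angles; "qvel": joint speeds; "tau": joint torques, N m; "position": TCP position; "tcp_rot": TCP orientation; "force": force on the tool from outside, world axes, zero at the start; "moment": the same for the moment, N m; "opening": opening from 0.0 (shut) to 1.0 (fully open).
Only numpy, scipy, OpenCV 4.12 (cv2) and the standard library are available. Lean on these libraries where they do the work, as an engineer would, in place of code of your own. Each camera call takes 0.05 s, during which the arm holds its last target.

TASK

First push the orange pallet fully home along its track against the two end stops, then slide the slotted clamp strap fully forward over the pallet's free rim, and then screw the four-spoked hand nut down its stud by pushing its spokes clockwise, turn after turn, until resistance rises and the strap is tight on the pallet; do not force it past that. Do not bump the yellow light-barrier post, and leave the spray can, the jar and the parts tray where they stand.

Things in the scene. Friction and masses are not known exactly. Their poses are not given: they have to be found in the camera images.
- bed: Fixed light-grey assembly bed, 385 x 490 x 15 mm. Axes: x is the way the pallet travels home (away from the robot), y left, z up. Origin at table height (bed's upper face 15 mm above), 150 mm before the faces of the two end stops. The pallet's track: middle line at y = +15 mm, between two rails 10 mm high and 10 wide centred at y = -53 and +83, from x = -135 to +155 mm.
- pallet_front (a point): Middle of the orange pallet's front face (towards the robot), half-way up. Pallet 150 long (bed x) x 120 x 24 mm, 0.5 to 0.9 kg, loose in its track (3 mm play each side), with pen barrels up to 88 mm above its underside; 48 mm of rim at the front and 42 mm next to the clamp are free. Home: this point at x = 0, y = 15 mm of the bed; starts 30 to 75 mm short. Slides at 3 to 10 N.
- clamp: Fixed base of the strap clamp, on the bed beside the track (bed -y side). Origin on the bed's upper face, on the axis of the vertical stud; its y axis points along the strap towards the pallet, z up. Stud 20 mm in diameter, thread pitch 4 mm, ending 106 mm above this origin.
- strap (a joint): Position of the black steel strap along its slot, m: 0 fully back, 0.040 fully forward (end of slot); starts at 0 to 0.008. Strap 194 x 44 x 14 mm, level, under the nut, its length along the clamp's y; fully forward its toe lies about 26 mm over the pallet's rim. Moves at about 2 N and stays where it is left.
- strap_tail (a point): Middle of the strap's rear end face (red stripe, clamp -y side), half-way up its 14 mm. It is 148 mm from the stud's axis with the strap fully back, 108 mm fully forward; push this face along the clamp's +y. A spring keeps the strap up against the nut, so it comes down with the nut.
- nut (a joint): Angle of the hand nut, rad, growing as it is screwed down (clockwise from above); one turn (6.28) lowers nut and strap by 4 mm. Starts between 0 and 4; tight at 12.0, where the strap's toe pad bears on the pallet's rim. It runs at about 0.1 N m (2 N at 50 mm from the axis) and stays where it is left; at 12.0 the resistance rises steeply but springily.
- nut_hub (a point): On the stud's axis at the height of the spokes' centre lines, 8 mm below the hub's top. Hub 36 mm in diameter; four level spokes, 11 mm rods 90 degrees apart, run out to 24 mm balls centred 68 mm from the axis. The spokes' centre lines are 28.5 mm above the strap's top face.
- nut_mark (a point): Centre of the red ball at the end of one spoke, 68 mm from the axis (the other three balls are black); its direction from nut_hub gives the spokes' directions.
- post: Fixed yellow light-barrier post beyond the clamp, 36 x 30 mm on a 50 x 50 mm foot, 220 mm high. Origin at the centre of its foot's underside. Not to be bumped.
- can: Bystander: standing spray can, 52 mm in diameter, 150 mm high, origin at the centre of its underside.
- jar: Bystander: standing grease jar, 56 mm in diameter, 70 mm high, origin at the centre of its underside.
- tray: Bystander: grey parts tray with pen bodies, 170 x 74 x 30 mm, on the bed left of the track, origin at the centre of its underside.
Mind the look-alikes: they are no part of the job. Of the things like the part that bears pallet_front, leave any that is green; of the rest the smaller one is meant.

How it is judged:
By the outcome, as a careful person would: the job done as asked, in the order asked, and still so for the second after the job is handed in, with the robot touching nothing.
It also fails if it takes over 64 s, if anything falls off the work surface, if the arm or the gripper's body presses on something with over 40 N, if the wrist force passes 120 N, or if a joint passes its speed limit or range.

## Working session

There is one attempt and no reset: what is moved stays moved. The work goes in short steps, Python scripts to look and compute and a tool call to move; the robot and the scene stay as the last step left them, time stands still between calls to the robot, and variables do not carry over. Pictures are saved under pics/ and viewed, and the job is handed in when it is done.

Besides the shell and the picture viewer there is one more tool, called after ">>>" in YAML: its name, and indented under it one key for each argument. carry_out: Moves the arm, as the interface text tells. Its arguments: {"type":"object","properties":{"grip":{"type":"array"},"slide":{"type":"array"},"twist":{"type":"array"}},"required":["grip","slide","twist"]}

```bash
ls; mkdir -p pics
python3 - <<'E'
from rig import bot
import cv2,numpy as np,pickle
s=bot.read_state(); print(s)
for n in ["scene","top","wrist"]:
    c=bot.capture(n); pickle.dump(c,open(f"{n}0.pkl","wb"))
    cv2.imwrite(f"pics/{n}0.png",c["color"][:,:,::-1])
    print(n,{k:v for k,v in c.items() if k not in("color","depth")})
E
```

```text
pics
{'time_s': 0.0, 'joint_positions': array([ 6.39713164e+01,  3.02779811e+01,  8.21580941e+01, -9.70093532e-04,
        6.76897443e+01, -1.02269686e+01]), 'qvel': array([ 0.03959051, -0.036684  ,  0.06208932,  0.04602311, -0.07288176,
       -0.00929563]), 'tau': array([ 3.61648426e-05, -4.40047538e+01, -1.76592511e+01,  6.33177278e-02,
        5.82285156e-02, -1.55190119e-04]), 'position': array([0.16983049, 0.60070172, 0.22157273]), 'tcp_rot': array([[-9.62211421e-01,  2.72301819e-01, -9.49559470e-04],
       [ 2.72303217e-01,  9.62209456e-01, -1.98010962e-03],
       [ 3.74487650e-04, -2.16385219e-03, -9.99997589e-01]]), 'force': array([ 0.59058515, -0.46456997, -0.30786121]), 'moment': array([-0.00362872, -0.1039281 ,  0.01132642]), 'opening': 1.0004095091919487}
scene {'fx': 449.65077042256576, 'fy': 449.65077042256576, 'cx': 277.9072669440235, 'cy': 207.57110693856401, 'position': array([1.15585717, 0.52311372, 1.05630422]), 'rotation': array([[-0.65478149, -0.57212891,  0.4938924 ],
       [ 0.75580332, -0.49974219,  0.42310647],
       [ 0.00474742,  0.6503278 ,  0.75963887]])}
top {'fx': 533.2973175833893, 'fy': 533.2973175833893, 'cx': 273.6599118971508, 'cy': 216.07415779437235, 'position': array([ 0.44404421, -0.01380457,  1.35380335]), 'rotation': array([[ 0.00302374,  0.9973541 , -0.07263367],
       [-0.99990778,  0.00397712,  0.01298494],
       [ 0.01323945,  0.07258771,  0.99727416]])}
wrist {'fx': 361.8965008575816, 'fy': 361.8965008575816, 'cx': 279.5217524297493, 'cy': 207.10676227468315, 'T_tool_cam': array([[-1.33451707e-04,  9.63585281e-01,  2.67401176e-01,
         7.24271281e-02],
       [ 9.99999982e-01,  1.64484706e-04, -9.36545498e-05,
        -1.09135709e-03],
       [-1.34227550e-04,  2.67401159e-01, -9.63585285e-01,
        -1.62168280e-01],
       [ 0.00000000e+00,  0.00000000e+00,  0.00000000e+00,
         1.00000000e+00]])}
```

View pics/scene0.png

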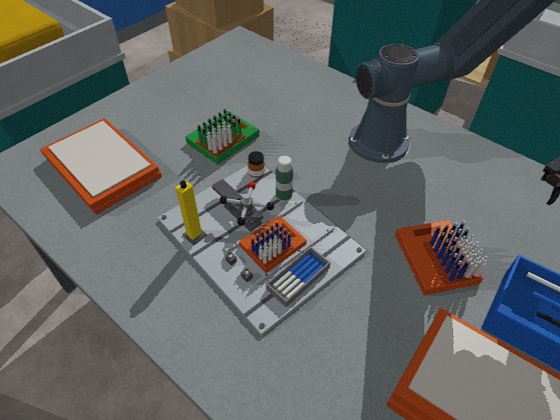

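View pics/top0.png

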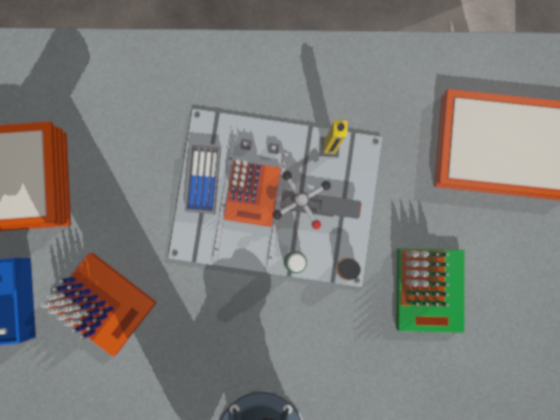

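```bash
cat > h.py <<'E'
import numpy as np,pickle,cv2
def load(n): return pickle.load(open(n,"rb"))
def cloud(c,R=None,p=None):
    d=c["depth"]; h,w=d.shape
    u,v=np.meshgrid(np.arange(w),np.arange(h))
    P=np.stack([(u-c["cx"])/c["fx"]*d,-(v-c["cy"])/c["fy"]*d,-d],-1)
    if "T_tool_cam" in c:
        T=c["T_tool_cam"]; P=P@T[:3,:3].T+T[:3,3]
        return P@R.T+p
    return P@c["rotation"].T+c["position"]
def proj(c,X,R=None,p=None):
    X=np.atleast_2d(X)
    if "T_tool_cam" in c:
        T=c["T_tool_cam"]; X=(X-p)@R; X=(X-T[:3,3])@T[:3,:3]
    else: X=(X-c["position"])@c["rotation"]
    return np.stack([c["cx"]+c["fx"]*X[:,0]/-X[:,2], c["cy"]+c["fy"]*X[:,1]/X[:,2]],-1)
E
python3 - <<'E'
from h import *
c=load("top0.pkl"); im=c["color"][90:300,155:395,::-1]
cv2.imwrite("pics/topz.png",cv2.resize(im,None,fx=2.8,fy=2.8,interpolation=cv2.INTER_CUBIC))
c2=load("scene0.pkl"); im=c2["color"][140:340,150:380,::-1]
cv2.imwrite("pics/scenez.png",cv2.resize(im,None,fx=2.9,fy=2.9,interpolation=cv2.INTER_CUBIC))
P=cloud(c)
for uv in [(192,107),(380,133),(362,285),(170,260),(302,200),(316,225),(296,262),(348,268),(340,130),(255,205),(248,150),(246,144),(358,209),(320,196)]:
    print(uv,P[uv[1],uv[0]].round(3))
E
```

```text
(192, 107) [ 0.824  0.18  -0.001]
(380, 133) [ 0.758 -0.305  0.001]
(362, 285) [ 0.369 -0.255 -0.001]
(170, 260) [ 0.43   0.23  -0.002]
(302, 200) [ 0.571 -0.095  0.124]
(316, 225) [ 0.515 -0.13   0.101]
(296, 262) [ 0.428 -0.079  0.163]
(348, 268) [ 0.414 -0.207  0.087]
(340, 130) [ 0.71  -0.169  0.237]
(255, 205) [0.567 0.015 0.043]
(248, 150) [0.709 0.034 0.016]
(246, 144) [0.72  0.039 0.038]
(358, 209) [ 0.556 -0.236  0.062]
(320, 196) [ 0.588 -0.144  0.06 ]
```

View pics/topz.png

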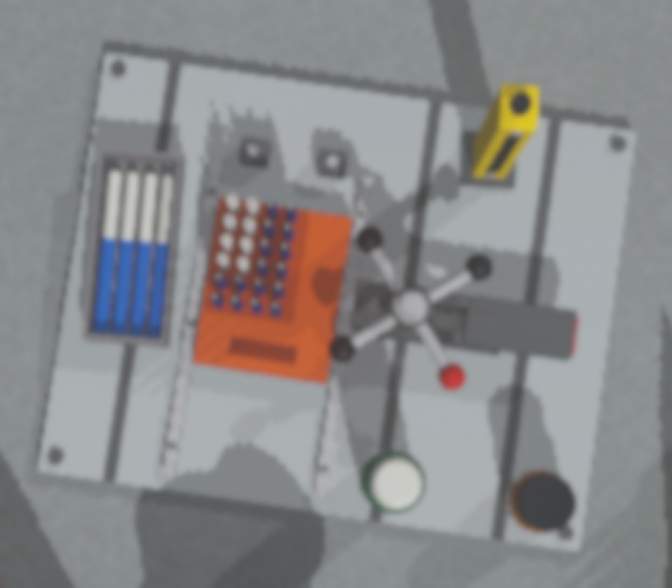

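View pics/scenez.png

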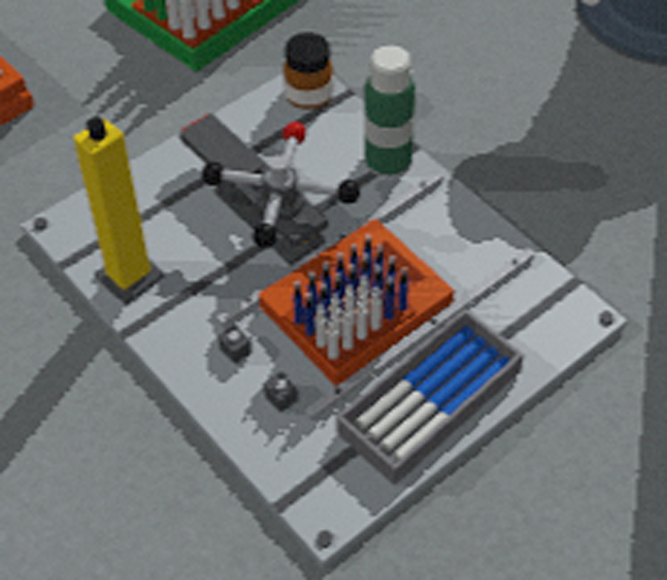

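```bash
cat > fit.py <<'E'
from h import *
c=load("top0.pkl"); P=cloud(c); col=c["color"].astype(int)
hsv=cv2.cvtColor(c["color"],cv2.COLOR_RGB2HSV)
Z=P[...,2]; roi=np.zeros(Z.shape,bool); roi[95:300,160:395]=True
# bed
m=roi&(abs(Z-0.015)<0.006)
print("bed z",np.median(Z[m]), m.sum(), "table z",np.median(Z[300:400,350:380]))
pts=P[m][:,:2]
r=cv2.minAreaRect((pts*1000).astype(np.float32)); print("bed rect",r); print(cv2.boxPoints(r))
# pallet
o=roi&(hsv[...,0]<15)&(hsv[...,1]>170)&(hsv[...,2]>80)&(abs(Z-0.039)<0.008)
n,l,st,ce=cv2.connectedComponentsWithStats(o.astype(np.uint8))
k=1+np.argmax(st[1:,4]); q=P[l==k]; print("pallet z",np.median(q[:,2]),st[k])
r=cv2.minAreaRect((q[:,:2]*1000).astype(np.float32)); print(r); print(cv2.boxPoints(r))
# red
rd=roi&((hsv[...,0]<6)|(hsv[...,0]>172))&(hsv[...,1]>150)
n,l,st,ce=cv2.connectedComponentsWithStats(rd.astype(np.uint8))
for k in range(1,n):
    if st[k,4]>3: print("red",st[k],ce[k],P[l==k].mean(0).round(4),P[l==k][:,2].max().round(4))
# strap
s=roi&(abs(Z-0.06)<0.006)
n,l,st,ce=cv2.connectedComponentsWithStats(s.astype(np.uint8))
for k in range(1,n):
    if st[k,4]>30:
        q=P[l==k]; print("z60",st[k],q.mean(0).round(3),cv2.minAreaRect((q[:,:2]*1000).astype(np.float32)))
for nm,lo,hi in [("hubtop",.112,.135),("can",.155,.18),("jar",.078,.1),("post",.225,.26),("spk",.08,.105)]:
    s=roi&(Z>lo)&(Z<hi)
    n,l,st,ce=cv2.connectedComponentsWithStats(s.astype(np.uint8))
    for k in range(1,n):
        if st[k,4]>8:
            q=P[l==k]; print(nm,st[k],q.mean(0).round(4),np.median(q[:,2]).round(4))
E
python3 fit.py
```

```text
bed z 0.01530962724897622 19560 table z 0.0001351921728192096
bed rect ((606.6438598632812, -31.49066162109375), (483.8734130859375, 557.7055053710938), 0.6036063432693481)
[[ 361.78296  244.79788]
 [ 367.6582  -312.87668]
 [ 851.50476 -307.7792 ]
 [ 845.6295   249.89536]]
pallet z 0.03938878376010191 [ 226  167   53   58 1141]
((596.927734375, 22.892135620117188), (112.40838623046875, 142.08834838867188), 81.18228149414062)
[[518.1076   -21.757317]
 [658.51666  -43.538246]
 [675.74786   67.54159 ]
 [535.3388    89.32252 ]]
red [256 196   2   4   4] [256.25 197.5 ] [0.5853 0.0123 0.0434] 0.0452
red [240 212  17   6  37] [247.62162162 214.51351351] [0.5433 0.0334 0.0407] 0.0462
red [314 222   6   6  30] [316.36666667 224.36666667] [ 0.5161 -0.1307  0.1016] 0.1074
z60 [280 190  15  18 157] [ 0.583 -0.06   0.062] ((579.8612060546875, -62.83474349975586), (29.966594696044922, 43.60834884643555), 82.03739166259766)
z60 [309 195  53  24 741] [ 0.561 -0.186  0.062] ((562.75341796875, -179.9038543701172), (125.54167175292969, 44.42219924926758), 81.89643096923828)
z60 [337 258  14  23  56] [
[... 2999 characters left out ...]
6158 0.0652 0.0914] 0.0907
spk [239 182   5   4  12] [0.613  0.0476 0.0904] 0.088
spk [246 183   4   4  11] [0.6106 0.0319 0.0946] 0.0979
spk [253 184   4   4   9] [0.6082 0.0153 0.0893] 0.0912
spk [231 188   4   4  14] [0.5992 0.0675 0.0902] 0.0881
spk [238 189   4   5  13] [0.5962 0.0511 0.0886] 0.0844
spk [245 190   4   4  11] [0.594  0.0342 0.0919] 0.0894
spk [252 191   4   5  13] [0.5912 0.0176 0.0912] 0.0902
spk [230 195   4   4  13] [0.582  0.0699 0.0908] 0.0912
spk [237 196   4   4  13] [0.5796 0.0532 0.0919] 0.0934
spk [244 197   4   4  10] [0.5775 0.0362 0.0884] 0.0871
spk [251 198   4   4  13] [0.5752 0.02   0.0894] 0.0864
spk [339 260  22  20 332] [ 0.41   -0.2113  0.0852] 0.0851
```

```bash
cat >> fit.py <<'E'
print("-----")
th=np.deg2rad(-8.1)
for it in range(3):
    R=np.array([[np.cos(th),-np.sin(th)],[np.sin(th),np.cos(th)]])
    B=P[...,:2]@R   # coords in rotated frame
    rail=roi&(Z>0.0215)&(Z<0.029)
    # histogram by y
    h,e=np.histogram(B[rail][:,1],bins=np.arange(-.3,.3,.004))
    pk=[(round(e[i],3),h[i]) for i in np.argsort(h)[::-1][:6]]
    # left rail fit
    b=B[rail]; ctr=e[np.argmax(h)]+.002
    sel=abs(b[:,1]-ctr)<.008
    a=np.polyfit(b[sel][:,0],b[sel][:,1],1); print(np.rad2deg(th),pk,"slope deg",np.rad2deg(np.arctan(a[0])),sel.sum(),b[sel][:,0].min(),b[sel][:,0].max())
    th+=np.arctan(a[0])*.8
st=roi&(Z>0.027)&(Z<0.06)&(B[...,0]>.66)&(B[...,0]<.76)&(B[...,1]>.05)&(B[...,1]<.22)
n,l,s_,ce=cv2.connectedComponentsWithStats(st.astype(np.uint8))
for k in range(1,n):
    if s_[k,4]>8:
        q=B[l==k];print(s_[k],q.min(0),q.max(0),Z[l==k].max())
E
python3 fit.py | sed -n '/-----/,$p'
```

```text
-----
-8.1 [(np.float64(0.172), np.int64(148)), (np.float64(0.176), np.int64(147)), (np.float64(0.04), np.int64(135)), (np.float64(0.036), np.int64(132)), (np.float64(0.168), np.int64(86)), (np.float64(0.032), np.int64(60))] slope deg -0.1032630123739067 387 0.4105799792309498 0.7637105410282056
-8.182610409899125 [(np.float64(0.172), np.int64(151)), (np.float64(0.176), np.int64(150)), (np.float64(0.04), np.int64(137)), (np.float64(0.036), np.int64(132)), (np.float64(0.168), np.int64(53)), (np.float64(0.264), np.int64(38))] slope deg -0.017082649246966102 386 0.41032877882545227 0.7634694491610716
-8.196276529296698 [(np.float64(0.172), np.int64(153)), (np.float64(0.176), np.int64(149)), (np.float64(0.04), np.int64(137)), (np.float64(0.036), np.int64(128)), (np.float64(0.168), np.int64(47)), (np.float64(0.18), np.int64(38))] slope deg -0.0034338528438643233 386 0.4102871408669172 0.7634294126756268
[240 139  12  11  97] [0.69625612 0.12978124] [0.71851588 0.15558288] 0.043238926934755506
[213 145   8  15  65] [0.66006764 0.20236768] [0.69297855 0.2196099 ] 0.050938584555656474
[268 144  11  10  95] [0.69661527 0.06006193] [0.71799205 0.08570102] 0.045861566006253573
```

```bash
cat >> h.py <<'E'
TH=np.deg2rad(-8.2); RB=np.array([[np.cos(TH),-np.sin(TH)],[np.sin(TH),np.cos(TH)]]); OB=np.array([.5455,.0928])
def tobed(X): X=np.asarray(X,float); Y=X.copy(); Y[...,:2]=X[...,:2]@RB-OB; return Y
def toworld(X): X=np.asarray(X,float); Y=X.copy(); Y[...,:2]=(X[...,:2]+OB)@RB.T; return Y
def show(bot,target=None):
    s=bot.read_state(); p=s["position"]; R=s["tcp_rot"]
    print("t %.2f"%s["time_s"],"bed",(tobed(p)*1000).round(1),"yawx",np.rad2deg(np.arctan2(R[1,0],R[0,0])).round(2),"tilt",R[:,2].round(3),"open %.2f"%s["opening"])
    F=s["force"]; print("Fbed",(F[:2]@RB).round(2),F[2].round(2),"M",s["moment"].round(2),"q",s["joint_positions"].round(0))
    if target is not None:
        d=R.T@(toworld(np.array(target)/1000)-p)*1000; print("slide to",target,":",d.round(1))
    # rot to desired
    Rd=np.array([[-np.cos(TH),-np.sin(TH),0],[-np.sin(TH),np.cos(TH),0],[0,0,-1]])
    print("twist",cv2.Rodrigues(R.T@Rd)[0].ravel().round(4))
    return s
E
python3 - <<'E'
from h import *
from rig import bot
c=load("top0.pkl");P=tobed(cloud(c))
Z=P[...,2]
m=(Z>.035)&(Z<.055)&(P[...,1]>.085)&(P[...,1]<.25)&(abs(P[...,0])<.25)
print(P[m].min(0),P[m].max(0),np.percentile(P[m],[1,99],axis=0))
show(bot,[-75,58,200])
E
```

```text
[-0.24772084  0.10040739  0.03501281] [0.14746526 0.24556229 0.05244329] [[-0.02588687  0.10170472  0.03506793]
 [ 0.14623519  0.18366078  0.05043572]]
t 0.15 bed [-463.   526.1  221.8] yawx 164.2 tilt [-0.001 -0.002 -1.   ] open 1.00
Fbed [-0.12 -0.18] -0.62 M [-0.03 -0.01  0.02] q [ 64.  30.  82.  -0.  68. -10.]
slide to [-75, 58, 200] : [-446.6 -412.7   22.4]
twist [-0.0017 -0.0004 -0.1327]
```

>>> carry_out:
  grip: [0.06, 0.06, 0.06, 0.06, 0.06, 0.06, 0.06, 0.06, 0.06, 0.06, 0.06]
  slide:
    - [-36, -33, 0]
    - [-36, -33, 0]
    - [-36, -33, 0]
    - [-36, -33, 0]
    - [-36, -33, 0]
    - [-36, -33, 0]
    - [-36, -33, 0]
    - [-36, -33, 0]
    - [-36, -33, 0]
    - [-36, -33, 0]
    - [0, 0, 0]
  twist:
    - [0, 0, 0]
    - [0, 0, 0]
    - [0, 0, 0]
    - [0, 0, 0]
    - [0, 0, 0]
    - [0, 0, 0]
    - [0, 0, 0]
    - [0, 0, 0]
    - [0, 0, 0]
    - [0, 0, 0]
    - [0, 0, -0.13]

```text
time_s: 1.25
position: [0.4355, 0.1759, 0.2196]
tcp_rot: [[-0.991, 0.136, 0.004], [0.136, 0.991, 0.001], [-0.004, 0.001, -1.0]]
force: [0.5, 0.8, -0.1]
opening: 0.53
```

Run:
```python
from h import *
from rig import bot
show(bot,[-75,56,200])
```

```text
t 1.25 bed [-139.5  143.5  219.6] yawx 172.2 tilt [ 0.004  0.001 -1.   ] open 0.53
Fbed [0.4  0.89] -0.14 M [ 0.04  0.05 -0.02] q [  8.  18. 104.   0.  57. -74.]
slide to [-75, 56, 200] : [-63.9 -87.9  19.7]
twist [0.0014 0.0037 0.007 ]
```

>>> carry_out:
  grip: [0.06, 0.06, 0.06, 0.06, 0.06, 0.06]
  slide:
    - [-28, -38, 0]
    - [-28, -38, 0]
    - [-12, -15, 20]
    - [0, 0, 40]
    - [0, 0, 30]
    - [0, 0, 0]
  twist:
    - [0, 0, 0.007]
    - [0, 0, 0]
    - [0, 0, 0]
    - [0, 0, 0]
    - [0, 0, 0]
    - [0, 0, 0]

```text
time_s: 1.85
position: [0.4952, 0.0719, 0.1282]
tcp_rot: [[-0.989, 0.146, 0.011], [0.146, 0.989, 0.001], [-0.011, 0.002, -1.0]]
force: [-0.1, 0.2, -0.4]
opening: 0.525
```

Run:
```python
from h import *
from rig import bot
s=show(bot,[-60,56,30])
c=bot.capture("wrist"); pickle.dump((c,s),open("w1.pkl","wb")); cv2.imwrite("pics/w1.png",c["color"][:,:,::-1])
```

```text
t 1.85 bed [-65.7  49.  128.2] yawx 171.6 tilt [ 0.011  0.001 -1.   ] open 0.52
Fbed [-0.1  0.2] -0.37 M [0.05 0.01 0.02] q [ -5.  29. 105.   0.  45. -86.]
slide to [-60, 56, 30] : [-4.5  6.8 98.3]
twist [ 0.0022  0.0112 -0.0035]
```

View pics/w1.png

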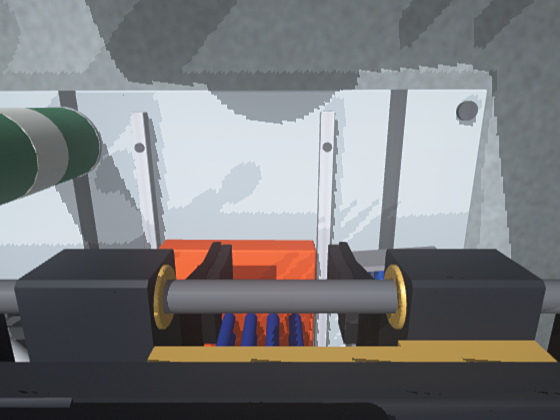

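>>> carry_out:
  grip: [0.06, 0.06, 0.06, 0.06, 0.06]
  slide:
    - [0, 8, 0]
    - [0, 0, 40]
    - [0, 0, 35]
    - [0, 0, 18]
    - [0, 0, 0]
  twist:
    - [0, 0.011, 0]
    - [0, 0, 0]
    - [0, 0, 0]
    - [0, 0, 0]
    - [0, 0, 0]

```text
time_s: 2.4
position: [0.5069, 0.0837, 0.0428]
tcp_rot: [[-0.99, 0.143, 0.022], [0.143, 0.99, 0.002], [-0.021, 0.005, -1.0]]
force: [0.0, 1.4, -0.7]
opening: 0.533
```

Run:
```python
from h import *
from rig import bot
s=show(bot,[-50,56,30])
c=bot.capture("scene"); cv2.imwrite("pics/s1.png",cv2.resize(c["color"][140:340,150:380,::-1],None,fx=2.9,fy=2.9,interpolation=cv2.INTER_CUBIC))
```

```text
t 2.40 bed [-55.7  62.4  42.8] yawx 171.8 tilt [ 0.022  0.002 -1.   ] open 0.53
Fbed [-0.18  1.42] -0.69 M [ 0.02  0.02 -0.  ] q [ -3.  38. 107.   0.  34. -85.]
slide to [-50, 56, 30] : [-5.5 -6.4 12.9]
twist [0.0049 0.0212 0.0001]
```

View pics/s1.png

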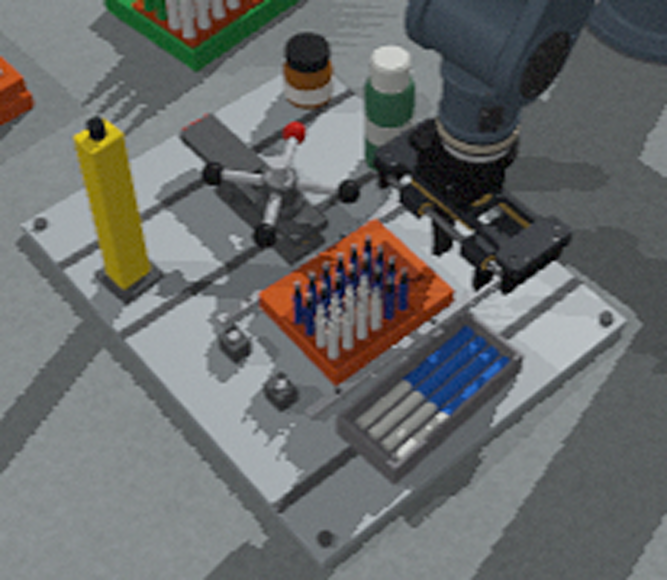

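>>> carry_out:
  grip: [0.06, 0.06, 0.06]
  slide:
    - [0, -5, 8]
    - [0, 0, 4]
    - [0, 0, 0]
  twist:
    - [0, 0.02, 0]
    - [0, 0, 0]
    - [0, 0, 0]

```text
time_s: 2.75
position: [0.5107, 0.0792, 0.0354]
tcp_rot: [[-0.99, 0.141, 0.011], [0.141, 0.99, 0.004], [-0.01, 0.006, -1.0]]
force: [-0.1, -0.2, 0.5]
opening: 0.536
```

Run:
```python
from h import *
from rig import bot
s=show(bot,[-10,56,30])
```

```text
t 2.75 bed [-51.3  58.4  35.4] yawx 171.9 tilt [ 0.011  0.004 -1.   ] open 0.54
Fbed [-0.12 -0.17] 0.5 M [ 0.03  0.04 -0.02] q [ -4.  39. 106.   1.  34. -86.]
slide to [-10, 56, 30] : [-41.2  -2.5   5.8]
twist [0.0059 0.0104 0.0017]
```

>>> carry_out:
  grip: [0.06, 0.06, 0.06, 0.06, 0.06, 0.06]
  slide:
    - [0, -2, 7]
    - [0, 0, 0]
    - [-6, 0, 0]
    - [-6, 0, 0]
    - [-6, 0, 0]
    - [-6, 0, 0]
  twist:
    - [0.005, 0.01, 0]
    - [0, 0, 0]
    - [0, 0, 0]
    - [0, 0, 0]
    - [0, 0, 0]
    - [0, 0, 0]

```text
time_s: 3.35
position: [0.5182, 0.0758, 0.0282]
tcp_rot: [[-0.989, 0.145, -0.037], [0.145, 0.989, 0.005], [0.038, -0.001, -0.999]]
force: [-9.0, 1.3, 6.5]
opening: 0.534
```

Run:
```python
from h import *
from rig import bot
s=show(bot,[-10,56,30])
```

```text
t 3.35 bed [-43.4  56.1  28.2] yawx 171.67 tilt [-0.037  0.005 -0.999] open 0.53
Fbed [-9.06 -0.01] 6.54 M [ 0.1   1.53 -0.29] q [ -4.  41. 103.   0.  38. -86.]
slide to [-10, 56, 30] : [-33.3  -0.   -3. ]
twist [-0.0006 -0.0376 -0.0022]
```

>>> carry_out:
  grip: [0.06, 0.06, 0.06, 0.06]
  slide:
    - [-6, 0, -2]
    - [-6, 0, -1]
    - [-6, 0, 0]
    - [-6, 0, 0]
  twist:
    - [0, -0.03, 0]
    - [0, -0.03, 0]
    - [0, -0.02, 0]
    - [0, -0.02, 0]

```text
time_s: 3.75
position: [0.5323, 0.0737, 0.0294]
tcp_rot: [[-0.988, 0.147, 0.041], [0.147, 0.989, -0.007], [-0.042, -0.001, -0.999]]
force: [-8.3, 1.7, 5.4]
opening: 0.529
```

Run:
```python
from h import *
from rig import bot
s=show(bot,[-10,56,30])
```

```text
t 3.75 bed [-29.2  56.1  29.4] yawx 171.54 tilt [ 0.041 -0.007 -0.999] open 0.53
Fbed [-8.44  0.54] 5.43 M [ 0.18  1.33 -0.24] q [ -4.  41. 104.  -0.  33. -85.]
slide to [-10, 56, 30] : [-19.2   0.    0.2]
twist [-0.0014  0.042  -0.0045]
```

>>> carry_out:
  grip: [0.06, 0.06, 0.06, 0.06]
  slide:
    - [-6, 0, 0]
    - [-6, 0, 0]
    - [-5, 0, 0]
    - [-4, 0, 0]
  twist:
    - [0, 0, 0]
    - [0, 0, 0]
    - [0, 0, 0]
    - [0, 0, 0]

```text
time_s: 4.15
position: [0.5327, 0.0736, 0.0291]
tcp_rot: [[-0.989, 0.15, -0.002], [0.15, 0.989, -0.003], [0.001, -0.003, -1.0]]
force: [-5.8, 1.1, 6.5]
opening: 0.536
```

Run:
```python
from h import *
from rig import bot
s=show(bot,[-10,56,30])
c=bot.capture("scene"); cv2.imwrite("pics/s2.png",cv2.resize(c["color"][140:340,150:380,::-1],None,fx=2.9,fy=2.9,interpolation=cv2.INTER_CUBIC))
```

```text
t 4.15 bed [-28.7  56.   29.1] yawx 171.36 tilt [-0.002 -0.003 -1.   ] open 0.54
Fbed [-5.88  0.27] 6.49 M [ 0.07  1.18 -0.21] q [ -4.  41. 103.  -0.  37. -85.]
slide to [-10, 56, 30] : [-18.7   0.1  -0.9]
twist [-0.0032 -0.0015 -0.0076]
```

View pics/s2.png

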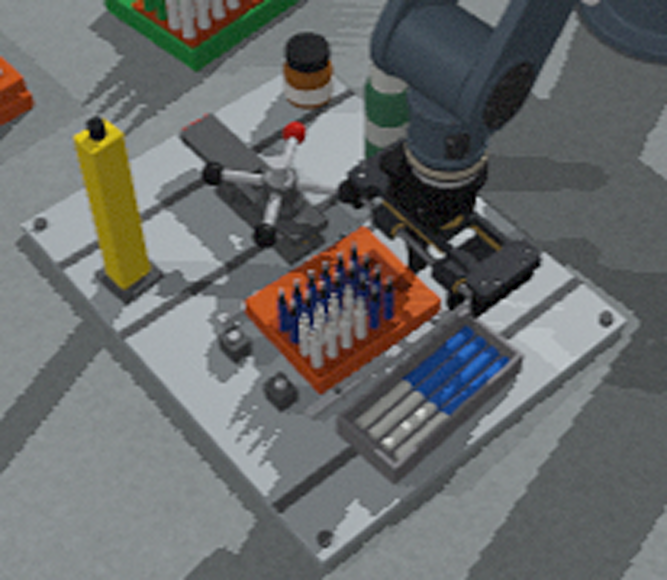

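>>> carry_out:
  grip: [0.06, 0.06, 0.06]
  slide:
    - [-10, 0, -1]
    - [-10, 0, 0]
    - [-10, 0, 0]
  twist:
    - [0, -0.04, 0]
    - [0, -0.03, 0]
    - [0, -0.02, 0]

```text
time_s: 4.5
position: [0.551, 0.0706, 0.029]
tcp_rot: [[-0.986, 0.153, 0.063], [0.152, 0.988, -0.014], [-0.064, -0.004, -0.998]]
force: [-22.7, 5.2, 16.9]
opening: 0.53
```

Run:
```python
from h import *
from rig import bot
s=show(bot,[-10,56,30])
```

```text
t 4.50 bed [-10.2  55.7  29. ] yawx 171.22 tilt [ 0.063 -0.014 -0.998] open 0.53
Fbed [-23.19   1.93] 16.95 M [ 0.38  3.74 -0.67] q [ -4.  41. 103.  -1.  33. -84.]
slide to [-10, 56, 30] : [-0.3  0.3 -1. ]
twist [-0.0046  0.0641 -0.0103]
```

>>> carry_out:
  grip: [0.06, 0.06]
  slide:
    - [-8, 0, -2]
    - [-8, 0, -2]
  twist:
    - [0, 0, 0]
    - [0, 0, 0]

```text
time_s: 4.7
position: [0.5506, 0.0697, 0.0301]
tcp_rot: [[-0.988, 0.155, 0.028], [0.155, 0.988, -0.011], [-0.029, -0.007, -1.0]]
force: [-11.3, 0.2, -2.0]
opening: 0.532
```

Run:
```python
from h import *
from rig import bot
s=show(bot,[-10,56,30])
c=bot.capture("top"); cv2.imwrite("pics/t2.png",cv2.resize(c["color"][90:300,155:395,::-1],None,fx=2.8,fy=2.8,interpolation=cv2.INTER_CUBIC))
```

```text
t 4.70 bed [-10.4  54.7  30.1] yawx 171.1 tilt [ 0.028 -0.011 -1.   ] open 0.53
Fbed [-11.18  -1.4 ] -1.96 M [ 0.1   1.97 -0.37] q [ -4.  41. 101.  -1.  36. -84.]
slide to [-10, 56, 30] : [-0.4  1.3  0.1]
twist [-0.0072  0.029  -0.0123]
```

View pics/t2.png

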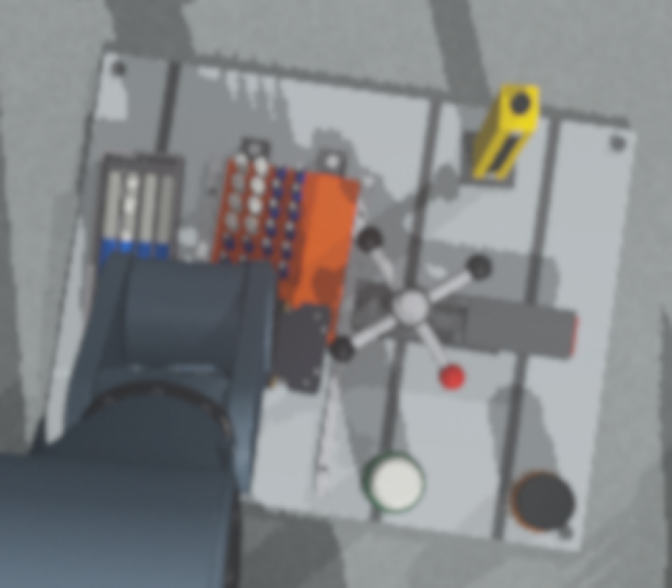

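>>> carry_out:
  grip: [0.06, -1, -1, -1, -1, -1, -1]
  slide:
    - [20, 0, 0]
    - [25, 0, 0]
    - [0, 0, -45]
    - [0, 0, -45]
    - [0, 0, -45]
    - [0, 0, -20]
    - [0, 0, 0]
  twist:
    - [0, 0, 0]
    - [0, 0.02, 0]
    - [0, 0, 0]
    - [0, 0, 0]
    - [0, 0, 0]
    - [0, 0, 0]
    - [0, 0, 0]

```text
time_s: 5.45
position: [0.518, 0.0751, 0.189]
tcp_rot: [[-0.988, 0.154, 0.033], [0.154, 0.988, -0.013], [-0.035, -0.007, -0.999]]
force: [1.4, -0.4, 0.1]
opening: 0.07
```

Run:
```python
from h import *
from rig import bot
s=show(bot,[36,-285,200])
c=bot.capture("scene"); cv2.imwrite("pics/s3.png",cv2.resize(c["color"][140:340,150:380,::-1],None,fx=2.9,fy=2.9,interpolation=cv2.INTER_CUBIC))
P=tobed(cloud(c)); hsv=cv2.cvtColor(c["color"],cv2.COLOR_RGB2HSV)
o=(hsv[...,0]<15)&(hsv[...,1]>150)&(abs(P[...,2]-.039)<.004)&(abs(P[...,0]-.07)<.13)&(abs(P[...,1]-.015)<.09)
q=P[o][:,:2]*1000; print(len(q),np.percentile(q,[0,1,99,100],axis=0),cv2.minAreaRect(q.astype(np.float32)))
```

```text
t 5.45 bed [-43.5  55.4 189. ] yawx 171.15 tilt [ 0.033 -0.013 -0.999] open 0.07
Fbed [ 1.44 -0.23] 0.08 M [ 0.03 -0.   -0.04] q [ -4.  24. 100.  -1.  54. -84.]
slide to [36, -285, 200] : [ -83.7 -339.5   -5.6]
twist [-0.0075  0.035  -0.0114]
781 [[  0.43559891 -47.50898421]
 [  2.92534795 -44.87202087]
 [151.09069591  74.29957448]
 [152.67265642  75.36670904]] ((76.53770446777344, 14.026260375976562), (121.86271667480469, 150.19003295898438), 88.98796081542969)
```

View pics/s3.png

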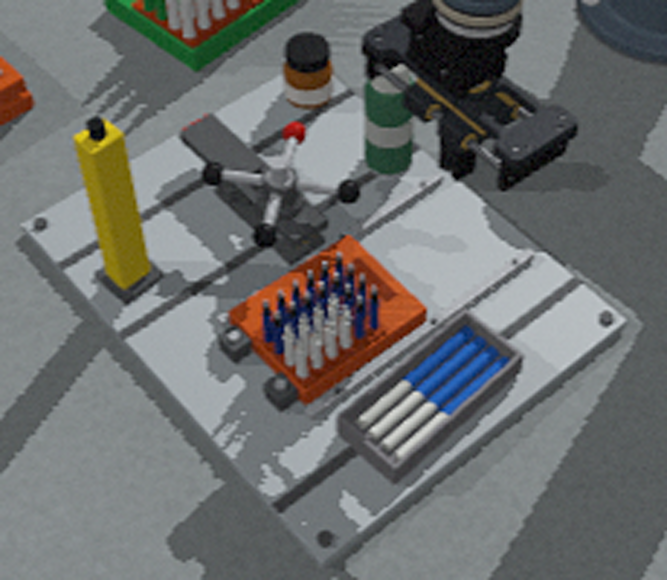

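>>> carry_out:
  grip: [-1, -1, -1, -1, -1, -1, -1, -1, -1]
  slide:
    - [0, 0, -10]
    - [-10, -45, 0]
    - [-10, -45, 0]
    - [-10, -45, 0]
    - [-10, -45, 0]
    - [-10, -45, 0]
    - [-10, -45, 0]
    - [-10, -45, 0]
    - [0, 0, 0]
  twist:
    - [0, 0.03, 0]
    - [0, 0, 0]
    - [0, 0, 0]
    - [0, 0, 0]
    - [0, 0, 0]
    - [0, 0, 0]
    - [0, 0, 0]
    - [0, 0, 0]
    - [0, 0, 0]

```text
time_s: 6.4
position: [0.5439, -0.2613, 0.1875]
tcp_rot: [[-0.989, 0.148, 0.003], [0.147, 0.989, -0.01], [-0.004, -0.01, -1.0]]
force: [-0.5, 0.4, 0.5]
opening: 0.004
```

Run:
```python
from h import *
from rig import bot
s=show(bot,[36,-285,200])
```

```text
t 6.40 bed [  30.1 -273.8  187.5] yawx 171.52 tilt [ 0.003 -0.01  -1.   ] open 0.00
Fbed [-0.58  0.33] 0.48 M [-0.01  0.01  0.  ] q [ -36.   31.   88.   -0.   61. -117.]
slide to [36, -285, 200] : [ -6.  -11.3 -12.3]
twist [-0.0096  0.0044 -0.0049]
```

>>> carry_out:
  grip: [-1, -1, -1, -1, -1]
  slide:
    - [-6, -14, 0]
    - [0, 0, 40]
    - [0, 0, 40]
    - [0, 0, 25]
    - [0, 0, 0]
  twist:
    - [-0.009, 0, -0.005]
    - [0, 0, 0]
    - [0, 0, 0]
    - [0, 0, 0]
    - [0, 0, 0]

```text
time_s: 6.9
position: [0.5486, -0.2798, 0.0718]
tcp_rot: [[-0.989, 0.147, 0.004], [0.147, 0.989, -0.001], [-0.004, -0.0, -1.0]]
force: [0.6, -0.3, -0.2]
opening: 0.004
```

Run:
```python
from h import *
from rig import bot
s=show(bot,[36,-283,50])
c=bot.capture("wrist"); cv2.imwrite("pics/w2.png",c["color"][:,:,::-1])
c=bot.capture("scene"); cv2.imwrite("pics/s4.png",cv2.resize(c["color"][140:340,150:380,::-1],None,fx=2.9,fy=2.9,interpolation=cv2.INTER_CUBIC))
```

```text
t 6.90 bed [  37.4 -291.5   71.8] yawx 171.53 tilt [ 0.004 -0.001 -1.   ] open 0.00
Fbed [ 0.64 -0.23] -0.24 M [-0.01  0.06  0.01] q [ -37.   41.   90.    0.   49. -119.]
slide to [36, -283, 50] : [ 1.5  8.5 21.8]
twist [-0.0003  0.004  -0.0048]
```

View pics/w2.png

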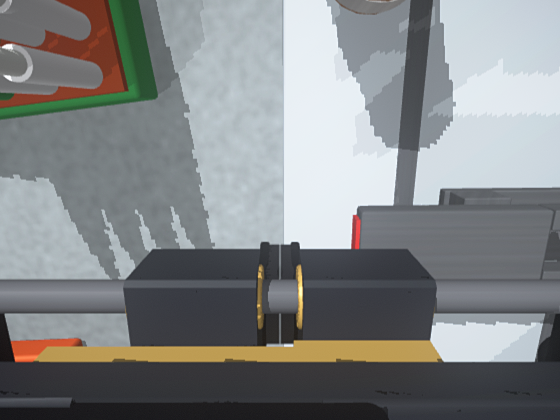

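View pics/s4.png

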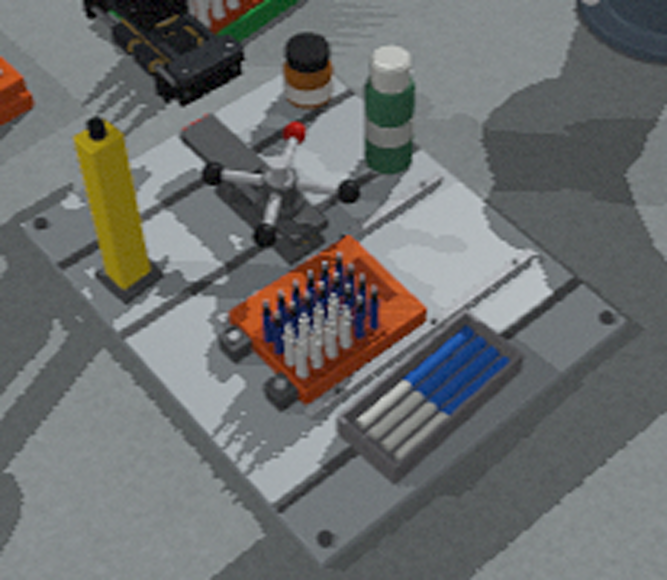

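>>> carry_out:
  grip: [-1, -1, -1, -1, -1, -1]
  slide:
    - [0, 0, 18]
    - [0, 0, 6]
    - [0, 8, 0]
    - [0, 8, 0]
    - [0, 8, 0]
    - [0, 0, 0]
  twist:
    - [0, 0, 0]
    - [0, 0, 0]
    - [0, 0, 0]
    - [0, 0, 0]
    - [0, 0, 0]
    - [0, 0, 0]

```text
time_s: 7.6
position: [0.5601, -0.2578, 0.0584]
tcp_rot: [[-0.989, 0.145, 0.021], [0.145, 0.989, -0.014], [-0.023, -0.01, -1.0]]
force: [0.2, -0.8, 0.9]
opening: 0.009
```

Run:
```python
from h import *
from rig import bot
s=show(bot,[36,-227,50])
```

```text
t 7.60 bed [  45.7 -268.    58.4] yawx 171.65 tilt [ 0.021 -0.014 -1.   ] open 0.01
Fbed [ 0.28 -0.76] 0.86 M [ 0.02 -0.   -0.06] q [ -35.   42.   91.    0.   46. -117.]
slide to [36, -227, 50] : [10.  41.1  7.7]
twist [-0.0103  0.0231 -0.0027]
```

>>> carry_out:
  grip: [-1, -1, -1, -1]
  slide:
    - [8, -4, 0]
    - [0, 0, 8]
    - [0, 0, 2]
    - [0, 0, 0]
  twist:
    - [-0.01, 0.023, 0]
    - [0, 0, 0]
    - [0, 0, 0]
    - [0, 0, 0]

```text
time_s: 8.0
position: [0.5517, -0.2612, 0.0488]
tcp_rot: [[-0.99, 0.144, 0.0], [0.144, 0.99, -0.001], [-0.0, -0.001, -1.0]]
force: [-0.1, 0.8, 0.1]
opening: 0.007
```

Run:
```python
from h import *
from rig import bot
s=show(bot,[36,-227,50])
```

```text
t 8.00 bed [  37.8 -272.6   48.8] yawx 171.7 tilt [ 0.    -0.001 -1.   ] open 0.01
Fbed [-0.22  0.83] 0.09 M [ 0.02 -0.04 -0.04] q [ -36.   42.   91.   -0.   46. -117.]
slide to [36, -227, 50] : [ 1.9 45.6 -1.2]
twist [-0.0011  0.0005 -0.0017]
```

>>> carry_out:
  grip: [-1, -1, -1, -1, -1]
  slide:
    - [0, 8, 0]
    - [0, 8, 0]
    - [0, 8, 0]
    - [0, 8, 0]
    - [0, 8, 0]
  twist:
    - [0, 0, 0]
    - [0, 0, 0]
    - [0, 0, 0]
    - [0, 0, 0]
    - [0, 0, 0]

```text
time_s: 8.5
position: [0.5577, -0.2212, 0.0486]
tcp_rot: [[-0.989, 0.145, 0.0], [0.145, 0.989, -0.004], [-0.001, -0.004, -1.0]]
force: [-1.0, -1.6, 0.5]
opening: 0.008
```

Run:
```python
from h import *
from rig import bot
s=show(bot,[36,-227,50])
```

```text
t 8.50 bed [  38.1 -232.1   48.6] yawx 171.65 tilt [ 0.    -0.004 -1.   ] open 0.01
Fbed [-0.72 -1.74] 0.47 M [-0.23  0.15  0.02] q [ -32.   42.   93.   -0.   45. -114.]
slide to [36, -227, 50] : [ 2.1  5.1 -1.5]
twist [-0.0037  0.0009 -0.0026]
```

>>> carry_out:
  grip: [-1, -1, -1]
  slide:
    - [0, 5, 0]
    - [0, 5, 0]
    - [0, 5, 0]
  twist:
    - [0, 0, 0]
    - [0, 0, 0]
    - [0, 0, 0]

```text
time_s: 8.8
position: [0.5614, -0.2108, 0.0498]
tcp_rot: [[-0.991, 0.136, 0.003], [0.136, 0.991, -0.018], [-0.006, -0.017, -1.0]]
force: [-7.3, -23.9, 0.7]
opening: 0.004
```

Run:
```python
from h import *
from rig import bot
s=show(bot,[36,-227,50])
```

```text
t 8.80 bed [  40.2 -221.3   49.8] yawx 172.16 tilt [ 0.003 -0.018 -1.   ] open 0.00
Fbed [ -3.85 -24.74] 0.74 M [-4.05  1.26  0.15] q [ -31.   42.   93.   -1.   44. -112.]
slide to [36, -227, 50] : [ 4.2 -5.6 -0.2]
twist [-0.017   0.0057  0.0063]
```

>>> carry_out:
  grip: [-1, -1, -1, -1, -1]
  slide:
    - [0, -12, 0]
    - [0, -12, 0]
    - [0, 0, -45]
    - [0, 0, -45]
    - [0, 0, 0]
  twist:
    - [0, 0, 0]
    - [-0.015, 0, 0]
    - [0, 0, 0]
    - [0, 0, 0]
    - [0, 0, 0]

```text
time_s: 9.3
position: [0.5571, -0.2334, 0.1389]
tcp_rot: [[-0.99, 0.139, 0.0], [0.139, 0.99, 0.005], [0.0, 0.005, -1.0]]
force: [0.5, 0.4, 0.3]
opening: 0.004
```

```bash
cat > nut.py <<'E'
from h import *
from rig import bot
import sys
def meas(name="top",pic=None,verbose=True):
    c=bot.capture(name); 
    if pic:
        sl=(slice(90,300),slice(155,395)) if name=="top" else (slice(140,340),slice(150,380))
        cv2.imwrite(pic,cv2.resize(c["color"][sl][:,:,::-1],None,fx=2.8,fy=2.8,interpolation=cv2.INTER_CUBIC))
    P=tobed(cloud(c)); Z=P[...,2]; hsv=cv2.cvtColor(c["color"],cv2.COLOR_RGB2HSV)
    near=(abs(P[...,0]-.036)<.1)&(abs(P[...,1]+.105)<.1)
    m=near&(Z>.112)&(Z<.128); print("stud",P[m].mean(0).round(4),m.sum())
    m=near&((hsv[...,0]<6)|(hsv[...,0]>172))&(hsv[...,1]>150)&(Z>.07)
    if m.sum()>5:
        q=P[m].mean(0); print("mark",q.round(4),"zmax",Z[m].max().round(4),"ang",np.rad2deg(np.arctan2(q[1]+.1045,q[0]-.036)).round(1))
    m=(abs(P[...,0]-.036)<.02)&(P[...,1]<-.14)&(P[...,1]>-.27)&(Z>.05)&(Z<.07)
    if m.sum()>5: print("strap z",np.median(Z[m]),"ymin",np.percentile(P[m][:,1],[0,1,3]).round(4),m.sum())
    red=((hsv[...,0]<6)|(hsv[...,0]>172))&(hsv[...,1]>120)&(abs(P[...,0]-.036)<.03)&(P[...,1]<-.2)&(P[...,1]>-.27)
    if red.sum(): print("stripe",P[red].mean(0).round(4),red.sum())
    return c
E
python3 - <<'E'
from nut import *
s=show(bot,[33,-144.5,150])
meas("top","pics/t5.png"); meas("scene","pics/s5.png")
E
```

```text
t 9.30 bed [  39.2 -244.3  138.9] yawx 172.02 tilt [ 0.     0.005 -1.   ] open 0.00
Fbed [0.46 0.49] 0.33 M [-0.02 -0.02 -0.03] q [ -33.   35.   89.    0.   56. -116.]
slide to [33, -144.5, 150] : [  5.8  99.9 -10.6]
twist [ 0.0055 -0.0004  0.0039]
stud [ 0.0365 -0.1046  0.1205] 57
mark [-0.0161 -0.1483  0.1014] zmax 0.1058 ang -139.9
strap z 0.06257767295576544 ymin [-0.2148 -0.2137 -0.2115] 243
stud [ 0.0391 -0.1027  0.1196] 41
mark [-0.0075 -0.1421  0.109 ] zmax 0.2237 ang -139.1
strap z 0.06275166553779005 ymin [-0.2167 -0.2152 -0.2123] 192
stripe [ 0.0411 -0.2348  0.2347] 7
```

View pics/s5.png

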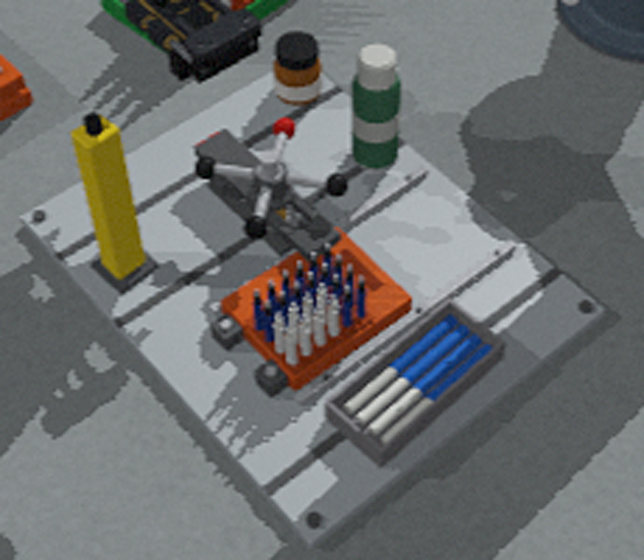

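View pics/t5.png

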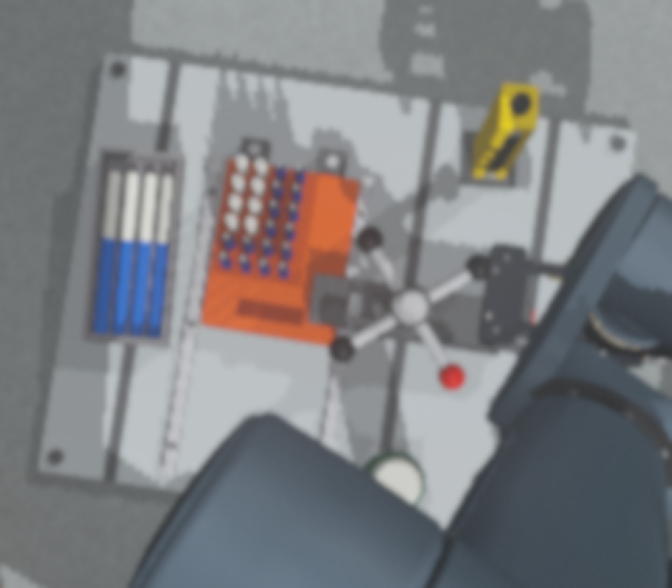

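>>> carry_out:
  grip: [-1, -1, -1, -1, -1]
  slide:
    - [2, 33, -4]
    - [2, 33, 0]
    - [2, 30, 0]
    - [0, 0, 0]
    - [0, 0, 0]
  twist:
    - [0.005, 0, 0]
    - [0, 0, 0]
    - [0, 0, 0]
    - [0, 0, 0]
    - [0, 0, 0]

```text
time_s: 9.9
position: [0.557, -0.1297, 0.132]
tcp_rot: [[-0.99, 0.142, -0.02], [0.141, 0.99, 0.013], [0.021, 0.01, -1.0]]
force: [-0.2, -0.4, -0.1]
opening: 0.006
```

Run:
```python
from nut import *
s=show(bot,[33,-146.5,71])
```

```text
t 9.90 bed [  24.3 -141.7  132. ] yawx 171.87 tilt [-0.02   0.013 -1.   ] open 0.01
Fbed [-0.14 -0.38] -0.1 M [ 0.01 -0.03 -0.02] q [ -24.   33.   94.    0.   54. -106.]
slide to [33, -146.5, 71] : [-10.   -5.4  60.8]
twist [ 0.0103 -0.0214  0.0012]
```

>>> carry_out:
  grip: [-1, -1, -1, -1, -1]
  slide:
    - [-8, -5, 0]
    - [0, 0, 20]
    - [0, 0, 0]
    - [0, 0, 0]
    - [0, 0, 0]
  twist:
    - [0.01, -0.021, 0]
    - [0, 0, 0]
    - [0, 0, 0]
    - [0, 0, 0]
    - [0, 0, 0]

```text
time_s: 10.4
position: [0.5653, -0.1404, 0.1097]
tcp_rot: [[-0.989, 0.145, 0.002], [0.145, 0.989, -0.002], [-0.002, -0.002, -1.0]]
force: [-0.6, 0.2, -0.2]
opening: 0.005
```

Run:
```python
from nut import *
s=show(bot,[33,-146.5,71])
```

```text
t 10.40 bed [  34.1 -151.2  109.7] yawx 171.64 tilt [ 0.002 -0.002 -1.   ] open 0.01
Fbed [-0.59  0.13] -0.15 M [-0.03 -0.02  0.03] q [ -25.   36.   94.   -0.   50. -107.]
slide to [33, -146.5, 71] : [ 1.2  4.7 38.7]
twist [-0.0015  0.002  -0.0028]
```

>>> carry_out:
  grip: [-1, -1, -1, -1, -1]
  slide:
    - [0, 3, 15]
    - [0, 1, 14]
    - [0, 0, 7]
    - [0, 0, 2]
    - [0, 0, 0]
  twist:
    - [0, 0, 0]
    - [0, 0, 0]
    - [0, 0, 0]
    - [0, 0, 0]
    - [0, 0, 0]

```text
time_s: 10.9
position: [0.5683, -0.1392, 0.0726]
tcp_rot: [[-0.989, 0.147, 0.007], [0.147, 0.989, -0.005], [-0.008, -0.004, -1.0]]
force: [-0.3, -0.3, 0.8]
opening: 0.008
```

```bash
cat >> nut.py <<'E'
HUB=np.array([36.5,-104.6])
def plan(rho=42,step=10,n=10,z=71,mode=None):
    s=bot.read_state(); p=tobed(s["position"])*1000; d=p[:2]-HUB
    a=np.arctan2(d[1],d[0]); F=s["force"][:2]@RB
    t=np.array([np.sin(a),-np.cos(a)]) # clockwise tangent
    print("t %.2f ang %.1f rho %.1f z %.1f"%(s["time_s"],np.rad2deg(a),np.hypot(*d),p[2]),"Ftan %.1f Frad %.1f Fz %.1f"%(F@t,F@d/np.hypot(*d),s["force"][2]),"tilt",s["tcp_rot"][:,2].round(3),"M",s["moment"].round(2))
    Rd=np.array([[-np.cos(TH),-np.sin(TH),0],[-np.sin(TH),np.cos(TH),0],[0,0,-1]])
    print("twist",cv2.Rodrigues(s["tcp_rot"].T@Rd)[0].ravel().round(3))
    cur=p[:2]; out=[]
    for i in range(1,n+1):
        b=a-np.deg2rad(step)*i
        q=HUB+rho*np.array([np.cos(b),np.sin(b)])
        # row: circle step plus correction spread
        e=q-cur; out.append([round(-e[0]),round(e[1]),round(p[2]-z) if i==1 else 0]); 
        cur=cur+np.array([-out[-1][0],out[-1][1]])
    print(out,"end ang",round(np.rad2deg(b),1))
E
python3 - <<'E'
from nut import *
plan(n=5)
E
```

```text
t 10.90 ang -89.6 rho 44.9 z 72.6 Ftan 0.2 Frad 0.3 Fz 0.8 tilt [ 0.007 -0.005 -1.   ] M [ 0.02  0.   -0.04]
twist [-0.004  0.008 -0.005]
[[7, 3, 2], [7, 2, 0], [7, 3, 0], [6, 4, 0], [5, 6, 0]] end ang -139.6
```

>>> carry_out:
  grip: [-1, -1, -1, -1, -1]
  slide:
    - [7, 3, 1]
    - [7, 2, 0]
    - [7, 3, 0]
    - [6, 4, 0]
    - [5, 6, 0]
  twist:
    - [0, 0, 0]
    - [0, 0, 0]
    - [0, 0, 0]
    - [0, 0, 0]
    - [0, 0, 0]

```text
time_s: 11.4
position: [0.5419, -0.1181, 0.0733]
tcp_rot: [[-0.989, 0.148, 0.019], [0.148, 0.989, -0.011], [-0.02, -0.008, -1.0]]
force: [2.2, -2.5, -0.9]
opening: 0.008
```

Run:
```python
from nut import *
plan(n=8)
```

```text
t 11.40 ang -136.0 rho 40.0 z 73.3 Ftan -3.4 Frad -0.3 Fz -0.9 tilt [ 0.019 -0.011 -1.   ] M [-0.36 -0.33  0.  ]
twist [-0.008  0.02  -0.005]
[[6, 4, 2], [4, 7, 0], [2, 7, 0], [1, 7, 0], [0, 7, 0], [-1, 7, 0], [-3, 7, 0], [-4, 6, 0]] end ang -216.0
```

>>> carry_out:
  grip: [-1, -1, -1, -1, -1, -1, -1, -1]
  slide:
    - [6, 4, 2]
    - [4, 7, 0]
    - [2, 7, 0]
    - [1, 7, 0]
    - [0, 7, 0]
    - [-1, 7, 0]
    - [-3, 7, 0]
    - [-4, 6, 0]
  twist:
    - [-0.008, 0.02, -0.005]
    - [0, 0, 0]
    - [0, 0, 0]
    - [0, 0, 0]
    - [0, 0, 0]
    - [0, 0, 0]
    - [0, 0, 0]
    - [0, 0, 0]

```text
time_s: 12.2
position: [0.5404, -0.0616, 0.0709]
tcp_rot: [[-0.99, 0.141, -0.009], [0.141, 0.99, 0.0], [0.009, -0.001, -1.0]]
force: [-0.9, -3.1, 0.8]
opening: 0.002
```

Run:
```python
from nut import *
plan(n=9)
```

```text
t 12.20 ang 144.0 rho 47.4 z 70.9 Ftan -2.9 Frad -1.5 Fz 0.8 tilt [-0.009  0.    -1.   ] M [-0.36  0.24 -0.07]
twist [-0.001 -0.009  0.002]
[[-9, 2, 0], [-6, 5, 0], [-6, 4, 0], [-7, 2, 0], [-7, 1, 0], [-8, 0, 0], [-7, -1, 0], [-7, -3, 0], [-6, -4, 0]] end ang 54.0
```

>>> carry_out:
  grip: [-1, -1, -1, -1, -1, -1, -1, -1, -1]
  slide:
    - [-9, 2, 0]
    - [-6, 5, 0]
    - [-6, 4, 0]
    - [-7, 2, 0]
    - [-7, 1, 0]
    - [-8, 0, 0]
    - [-7, -1, 0]
    - [-7, -3, 0]
    - [-6, -4, 0]
  twist:
    - [0, -0.009, 0]
    - [0, 0, 0]
    - [0, 0, 0]
    - [0, 0, 0]
    - [0, 0, 0]
    - [0, 0, 0]
    - [0, 0, 0]
    - [0, 0, 0]
    - [0, 0, 0]

```text
time_s: 13.1
position: [0.6025, -0.0589, 0.0679]
tcp_rot: [[-0.99, 0.14, -0.015], [0.14, 0.99, 0.007], [0.016, 0.005, -1.0]]
force: [-4.0, 0.8, 1.0]
opening: 0.001
```

Run:
```python
from nut import *
plan(n=9,rho=41)
```

```text
t 13.10 ang 60.0 rho 45.5 z 67.9 Ftan -3.6 Frad -1.8 Fz 1.0 tilt [-0.015  0.007 -1.   ] M [ 0.23  0.4  -0.  ]
twist [ 0.005 -0.016  0.003]
[[-4, -8, -3], [-5, -5, 0], [-4, -6, 0], [-3, -6, 0], [-2, -7, 0], [0, -7, 0], [0, -8, 0], [2, -6, 0], [3, -7, 0]] end ang -30.0
```

>>> carry_out:
  grip: [-1, -1, -1, -1, -1, -1, -1, -1, -1]
  slide:
    - [-4, -8, -2]
    - [-5, -5, 0]
    - [-4, -6, 0]
    - [-3, -6, 0]
    - [-2, -7, 0]
    - [0, -7, 0]
    - [0, -8, 0]
    - [2, -6, 0]
    - [3, -7, 0]
  twist:
    - [0.005, -0.016, 0]
    - [0, 0, 0]
    - [0, 0, 0]
    - [0, 0, 0]
    - [0, 0, 0]
    - [0, 0, 0]
    - [0, 0, 0]
    - [0, 0, 0]
    - [0, 0, 0]

```text
time_s: 14.0
position: [0.6126, -0.1248, 0.0707]
tcp_rot: [[-0.99, 0.143, 0.012], [0.143, 0.99, 0.001], [-0.012, 0.002, -1.0]]
force: [0.8, 2.3, -0.5]
opening: 0.005
```

Run:
```python
from nut import *
plan(n=9,rho=41,z=70)
```

```text
t 14.00 ang -30.0 rho 48.6 z 70.7 Ftan -2.3 Frad -0.8 Fz -0.5 tilt [ 0.012  0.001 -1.   ] M [ 0.41 -0.17 -0.01]
twist [ 0.002  0.012 -0.   ]
[[11, -2, 1], [5, -5, 0], [6, -4, 0], [6, -3, 0], [7, -2, 0], [7, -1, 0], [7, 1, 0], [7, 2, 0], [7, 3, 0]] end ang -120.0
```

>>> carry_out:
  grip: [-1, -1, -1, -1, -1, -1, -1, -1, -1]
  slide:
    - [9, -3, 0]
    - [6, -5, 0]
    - [7, -4, 0]
    - [6, -3, 0]
    - [7, -2, 0]
    - [7, -1, 0]
    - [7, 1, 0]
    - [7, 2, 0]
    - [7, 3, 0]
  twist:
    - [0, 0.012, 0]
    - [0, 0, 0]
    - [0, 0, 0]
    - [0, 0, 0]
    - [0, 0, 0]
    - [0, 0, 0]
    - [0, 0, 0]
    - [0, 0, 0]
    - [0, 0, 0]

```text
time_s: 14.9
position: [0.5499, -0.1344, 0.0728]
tcp_rot: [[-0.989, 0.144, 0.016], [0.144, 0.99, -0.008], [-0.017, -0.005, -1.0]]
force: [3.0, -0.6, -0.9]
opening: 0.004
```

Run:
```python
from nut import *
plan(n=9,rho=41,z=70)
```

```text
t 14.90 ang -113.5 rho 46.6 z 72.8 Ftan -2.9 Frad -1.0 Fz -0.9 tilt [ 0.016 -0.008 -1.   ] M [-0.12 -0.5   0.  ]
twist [-0.005  0.017 -0.001]
[[4, 9, 3], [6, 4, 0], [4, 5, 0], [4, 6, 0], [3, 7, 0], [1, 7, 0], [0, 7, 0], [-1, 7, 0], [-2, 7, 0]] end ang -203.5
```

>>> carry_out:
  grip: [-1, -1, -1, -1, -1, -1]
  slide:
    - [4, 7, 2]
    - [6, 5, 0]
    - [4, 5, 0]
    - [4, 6, 0]
    - [3, 7, 0]
    - [1, 7, 0]
  twist:
    - [-0.005, 0.017, 0]
    - [0, 0, 0]
    - [0, 0, 0]
    - [0, 0, 0]
    - [0, 0, 0]
    - [0, 0, 0]

```text
time_s: 15.5
position: [0.5303, -0.0931, 0.0706]
tcp_rot: [[-0.99, 0.141, -0.004], [0.141, 0.99, -0.003], [0.003, -0.003, -1.0]]
force: [1.4, -4.4, -1.0]
opening: 0.004
```

Run:
```python
from nut import *
plan(n=6,rho=41,z=70)
meas("scene","pics/s6.png")
```

```text
t 15.50 ang -173.9 rho 44.1 z 70.6 Ftan -4.4 Frad -1.5 Fz -1.0 tilt [-0.004 -0.003 -1.   ] M [-0.64 -0.14 -0.05]
twist [-0.004 -0.003  0.001]
[[-3, 7, 1], [-1, 8, 0], [-2, 6, 0], [-4, 7, 0], [-4, 5, 0], [-6, 5, 0]] end ang -233.9
stud [ 0.034  -0.1022  0.1185] 46
mark [-0.0023 -0.0984  0.2259] zmax 0.3591 ang 170.9
strap z 0.05819553317583648 ymin [-0.2175 -0.2147 -0.2116] 228
```

View pics/s6.png

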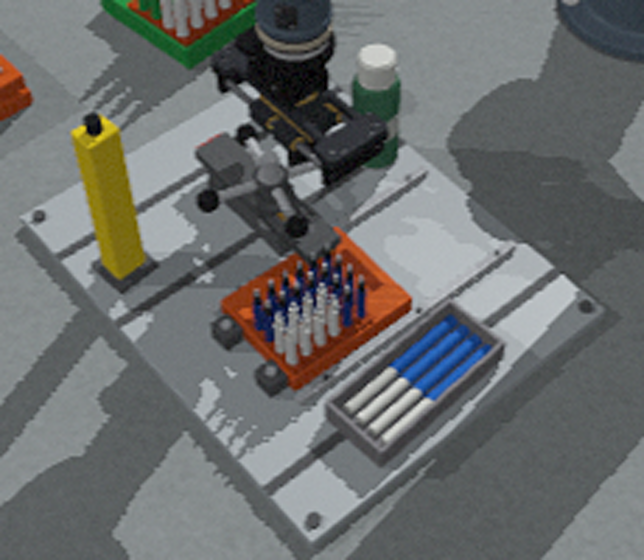

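>>> carry_out:
  grip: [-1, -1, -1, -1]
  slide:
    - [-2, 6, 1]
    - [-1, 6, 0]
    - [-2, 6, 0]
    - [-3, 5, 0]
  twist:
    - [0, 0, 0]
    - [0, 0, 0]
    - [0, 0, 0]
    - [0, 0, 0]

```text
time_s: 15.95
position: [0.5378, -0.0675, 0.0686]
tcp_rot: [[-0.99, 0.14, -0.014], [0.14, 0.99, 0.0], [0.013, -0.002, -1.0]]
force: [-1.5, -2.6, 0.6]
opening: 0.005
```

Run:
```python
from nut import *
plan(n=6,rho=42,z=70,step=8)
```

```text
t 15.95 ang 151.6 rho 45.5 z 68.6 Ftan -3.0 Frad -0.4 Fz 0.6 tilt [-0.014  0.    -1.   ] M [-0.48  0.22 -0.06]
twist [-0.002 -0.013  0.002]
[[-6, 3, -1], [-4, 5, 0], [-4, 4, 0], [-5, 3, 0], [-6, 2, 0], [-5, 2, 0]] end ang 103.6
```

>>> carry_out:
  grip: [-1, -1, -1, -1]
  slide:
    - [-5, 4, -1]
    - [-4, 5, 0]
    - [-4, 4, 0]
    - [-5, 3, 0]
  twist:
    - [0, -0.012, 0]
    - [0, 0, 0]
    - [0, 0, 0]
    - [0, 0, 0]

```text
time_s: 16.35
position: [0.5559, -0.0508, 0.0682]
tcp_rot: [[-0.99, 0.139, -0.009], [0.139, 0.99, 0.002], [0.009, 0.0, -1.0]]
force: [-2.3, -1.8, -0.4]
opening: 0.001
```

Run:
```python
from nut import *
plan(n=6,rho=42,z=70,step=8)
```

```text
t 16.35 ang 121.0 rho 47.6 z 68.2 Ftan -2.8 Frad -0.8 Fz -0.4 tilt [-0.009  0.002 -1.   ] M [-0.26  0.34 -0.02]
twist [ 0.    -0.009  0.003]
[[-8, -2, -2], [-6, 2, 0], [-5, 1, 0], [-6, 0, 0], [-6, 0, 0], [-6, -2, 0]] end ang 73.0
```

>>> carry_out:
  grip: [-1, -1, -1, -1]
  slide:
    - [-7, 0, -1]
    - [-6, 1, 0]
    - [-6, 1, 0]
    - [-6, 0, 0]
  twist:
    - [0, -0.009, 0]
    - [0, 0, 0]
    - [0, 0, 0]
    - [0, 0, 0]

```text
time_s: 16.75
position: [0.5795, -0.0504, 0.0681]
tcp_rot: [[-0.99, 0.139, -0.007], [0.139, 0.99, 0.003], [0.008, 0.002, -1.0]]
force: [-3.5, -0.2, -0.0]
opening: 0.004
```

Run:
```python
from nut import *
plan(n=6,rho=42,z=70,step=8)
```

```text
t 16.75 ang 91.6 rho 44.6 z 68.1 Ftan -3.4 Frad -0.6 Fz -0.0 tilt [-0.007  0.003 -1.   ] M [-0.07  0.6  -0.06]
twist [ 0.002 -0.008  0.003]
[[-6, -3, -2], [-6, -1, 0], [-5, -2, 0], [-5, -2, 0], [-5, -4, 0], [-5, -4, 0]] end ang 43.6
```

>>> carry_out:
  grip: [-1, -1, -1, -1]
  slide:
    - [-6, -2, -1]
    - [-6, -2, 0]
    - [-5, -2, 0]
    - [-5, -2, 0]
  twist:
    - [0, -0.008, 0]
    - [0, 0, 0]
    - [0, 0, 0]
    - [0, 0, 0]

```text
time_s: 17.15
position: [0.6011, -0.0609, 0.0684]
tcp_rot: [[-0.99, 0.14, -0.001], [0.14, 0.99, 0.005], [0.002, 0.005, -1.0]]
force: [-2.8, 1.6, -0.3]
opening: 0.007
```

Run:
```python
from nut import *
plan(n=6,rho=42,z=70,step=8)
```

```text
t 17.15 ang 59.8 rho 43.1 z 68.4 Ftan -3.2 Frad -0.5 Fz -0.3 tilt [-0.001  0.005 -1.   ] M [ 0.28  0.41 -0.01]
twist [ 0.005 -0.002  0.002]
[[-4, -4, -2], [-5, -4, 0], [-3, -5, 0], [-3, -5, 0], [-3, -5, 0], [-1, -6, 0]] end ang 11.8
```

>>> carry_out:
  grip: [-1, -1, -1, -1]
  slide:
    - [-4, -4, -1]
    - [-5, -4, 0]
    - [-3, -5, 0]
    - [-3, -5, 0]
  twist:
    - [0.005, 0, 0]
    - [0, 0, 0]
    - [0, 0, 0]
    - [0, 0, 0]

```text
time_s: 17.55
position: [0.6035, -0.0641, 0.0679]
tcp_rot: [[-0.989, 0.148, -0.028], [0.147, 0.989, 0.032], [0.032, 0.027, -0.999]]
force: [-4.7, 16.4, 7.7]
opening: 0.006
```

Run:
```python
from nut import *
plan(n=6,rho=42,z=69,step=8)
```

```text
t 17.55 ang 54.5 rho 42.2 z 67.9 Ftan -14.7 Frad 8.6 Fz 7.7 tilt [-0.028  0.032 -0.999] M [2.58 0.9  0.05]
twist [ 0.027 -0.032 -0.005]
[[-4, -4, -1], [-4, -4, 0], [-4, -5, 0], [-2, -5, 0], [-2, -6, 0], [-1, -6, 0]] end ang 6.5
```

>>> carry_out:
  grip: [-1, -1, -1, -1, -1]
  slide:
    - [6, 4, 0]
    - [3, 2, 0]
    - [0, 0, -30]
    - [0, 0, -45]
    - [0, 0, 0]
  twist:
    - [0.02, -0.03, 0]
    - [0, 0, 0]
    - [0, 0, 0]
    - [0, 0, 0]
    - [0, 0, 0]

```text
time_s: 18.05
position: [0.6041, -0.0591, 0.1476]
tcp_rot: [[-0.989, 0.147, 0.016], [0.147, 0.989, 0.003], [-0.016, 0.006, -1.0]]
force: [0.6, -1.5, -0.9]
opening: 0.003
```

Run:
```python
from nut import *
plan(n=1,rho=42,z=69,step=8)
meas("scene","pics/s7.png")
```

```text
t 18.05 ang 58.3 rho 46.3 z 147.6 Ftan 1.4 Frad -0.7 Fz -0.9 tilt [ 0.016  0.003 -1.   ] M [-0.03 -0.   -0.04]
twist [ 0.006  0.016 -0.004]
[[-2, -7, 79]] end ang 50.3
stud [nan nan nan] 0
mark [ 0.094  -0.0649  0.1138] zmax 0.3215 ang 34.4
strap z 0.057011167409669994 ymin [-0.2154 -0.2145 -0.212 ] 162nut.py:11: RuntimeWarning: Mean of empty slice.
  m=near&(Z>.112)&(Z<.128); print("stud",P[m].mean(0).round(4),m.sum())
  ret = um.true_divide(
```

View pics/s7.png

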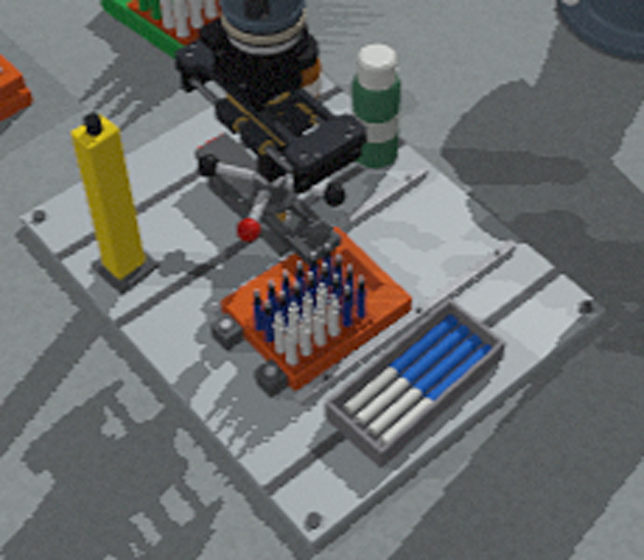

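>>> carry_out:
  grip: [-1, -1, -1, -1, -1]
  slide:
    - [1, -1, 35]
    - [0, 0, 30]
    - [0, 0, 10]
    - [0, 0, 2]
    - [0, 0, 0]
  twist:
    - [0.006, 0.016, 0]
    - [0, 0, 0]
    - [0, 0, 0]
    - [0, 0, 0]
    - [0, 0, 0]

```text
time_s: 18.6
position: [0.6058, -0.0606, 0.0665]
tcp_rot: [[-0.989, 0.15, 0.002], [0.15, 0.989, 0.002], [-0.002, 0.002, -1.0]]
force: [-1.0, 0.9, 1.5]
opening: 0.007
```

Run:
```python
from nut import *
plan(n=6,rho=42,z=69,step=4)
```

```text
t 18.60 ang 55.5 rho 46.4 z 66.5 Ftan -1.3 Frad -0.0 Fz 1.5 tilt [ 0.002  0.002 -1.   ] M [0.28 0.08 0.  ]
twist [ 0.002  0.002 -0.007]
[[0, -5, -2], [-2, -2, 0], [-2, -2, 0], [-2, -3, 0], [-2, -2, 0], [-2, -2, 0]] end ang 31.5
```

Now gentle confirming pushes (about 3 mm each).

>>> carry_out:
  grip: [-1, -1]
  slide:
    - [-2, -3, -2]
    - [-2, -3, 0]
  twist:
    - [0, 0, 0]
    - [0, 0, 0]

```text
time_s: 18.8
position: [0.606, -0.0624, 0.0671]
tcp_rot: [[-0.988, 0.152, -0.005], [0.152, 0.988, 0.012], [0.007, 0.011, -1.0]]
force: [-0.4, 13.5, 0.7]
opening: 0.008
```

Run:
```python
from nut import *
plan(n=4,rho=42,z=69,step=4)
```

```text
t 18.80 ang 53.8 rho 45.2 z 67.1 Ftan -9.7 Frad 9.4 Fz 0.7 tilt [-0.005  0.012 -1.   ] M [2.09 0.02 0.1 ]
twist [ 0.011 -0.007 -0.01 ]
[[0, -4, -2], [-3, -2, 0], [-2, -2, 0], [-1, -3, 0]] end ang 37.8
```

>>> carry_out:
  grip: [-1, -1, -1, -1, -1, -1, -1, -1, -1, -1, -1]
  slide:
    - [4, 5, 0]
    - [3, 3, 0]
    - [0, 0, -30]
    - [0, 0, -45]
    - [0, 0, -45]
    - [0, 0, -45]
    - [20, 40, 0]
    - [20, 40, 0]
    - [20, 40, 0]
    - [20, 40, 0]
    - [0, 0, 0]
  twist:
    - [0.01, 0, 0]
    - [0, 0, 0]
    - [0, 0, 0]
    - [0, 0, 0]
    - [0, 0, 0]
    - [0, 0, 0]
    - [0, 0, 0]
    - [0, 0, 0]
    - [0, 0, 0]
    - [0, 0, 0]
    - [0, 0, 0]

```text
time_s: 19.9
position: [0.5542, 0.112, 0.2451]
tcp_rot: [[-0.987, 0.158, 0.022], [0.157, 0.987, -0.013], [-0.023, -0.01, -1.0]]
force: [0.7, -0.3, -0.0]
opening: 0.005
```

>>> carry_out:
  grip: [-1, -1, -1, -1, -1, -1, -1, -1]
  slide:
    - [20, 45, 0]
    - [20, 45, 0]
    - [20, 45, 0]
    - [20, 45, 0]
    - [20, 45, 0]
    - [0, 30, 0]
    - [0, 0, 0]
    - [0, 0, 0]
  twist:
    - [0, 0, 0]
    - [0, 0, 0]
    - [0, 0, 0]
    - [0, 0, 0]
    - [0, 0, 0]
    - [0, 0, 0]
    - [0, 0, 0]
    - [0, 0, 0]

```text
time_s: 20.7
position: [0.5062, 0.3792, 0.2447]
tcp_rot: [[-0.986, 0.161, 0.047], [0.16, 0.987, -0.018], [-0.049, -0.01, -0.999]]
force: [-0.2, -1.0, 0.3]
opening: 0.007
```

Run:
```python
from nut import *
show(bot)
c=meas("top","pics/t8.png"); d=meas("scene","pics/s8.png")
P=tobed(cloud(c)); Z=P[...,2]
hsv=cv2.cvtColor(c["color"],cv2.COLOR_RGB2HSV)
o=(hsv[...,0]<15)&(hsv[...,1]>150)&(abs(Z-.039)<.005)&(abs(P[...,0]-.07)<.13)&(abs(P[...,1]-.015)<.09)
q=P[o][:,:2]*1000; print("pallet",np.percentile(q,[0,100],axis=0).round(1),cv2.minAreaRect(q.astype(np.float32)))
for nm,lo,hi,x,y in [("can",.155,.18,-.111,-.110),("jar",.078,.1,-.11,-.244),("post",.225,.26,.1885,-.159)]:
    m=(Z>lo)&(Z<hi)&(abs(P[...,0]-x)<.05)&(abs(P[...,1]-y)<.05); print(nm,P[m].mean(0).round(4),(P[m].mean(0)[:2]-[x,y]).round(4))
m=(Z>.035)&(Z<.055)&(P[...,1]>.09)&(P[...,1]<.25)&(abs(P[...,0])<.2);print("tray",np.percentile(P[m],[1,99],axis=0).round(4))
```

```text
t 20.70 bed [-98.6 354.7 244.7] yawx 170.76 tilt [ 0.047 -0.018 -0.999] open 0.01
Fbed [-0.1  -1.04] 0.31 M [0.03 0.01 0.01] q [ 28.  29.  81.  -2.  68. -52.]
twist [-0.0103  0.0493 -0.0185]
stud [ 0.0365 -0.1046  0.1205] 57
mark [ 0.0934 -0.0689  0.0956] zmax 0.1004 ang 31.8
strap z 0.05658172595819644 ymin [-0.2151 -0.2142 -0.2121] 491
stud [ 0.0389 -0.1029  0.12  ] 39
mark [ 0.0959 -0.0638  0.0919] zmax 0.098 ang 34.2
strap z 0.05678327328247523 ymin [-0.2161 -0.2156 -0.2128] 167
pallet [[  3.4 -45.2]
 [149.7  71.8]] ((77.1355972290039, 12.834491729736328), (114.99198150634766, 147.05795288085938), 88.41058349609375)
can [-0.1109 -0.1105  0.1644] [ 0.0001 -0.0005]
jar [-0.1095 -0.2437  0.085 ] [0.0005 0.0003]
post [ 0.1884 -0.1587  0.2339] [-0.0001  0.0003]
tray [[-0.0253  0.1017  0.0351]
 [ 0.146   0.1839  0.051 ]]
```

View pics/t8.png

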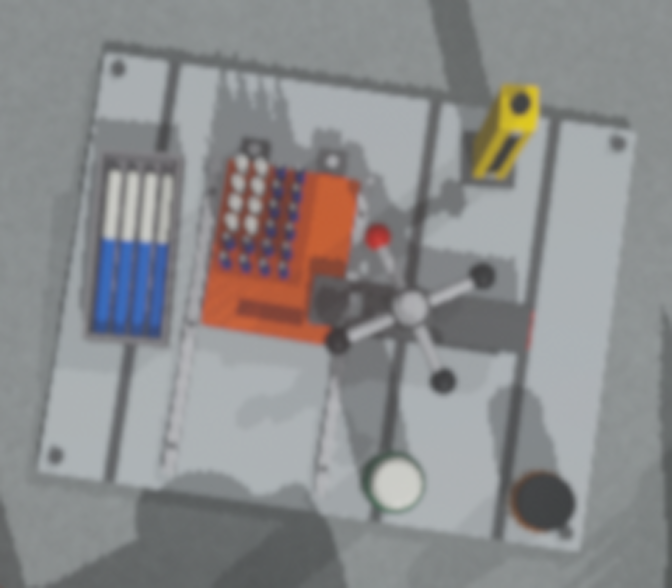

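View pics/s8.png

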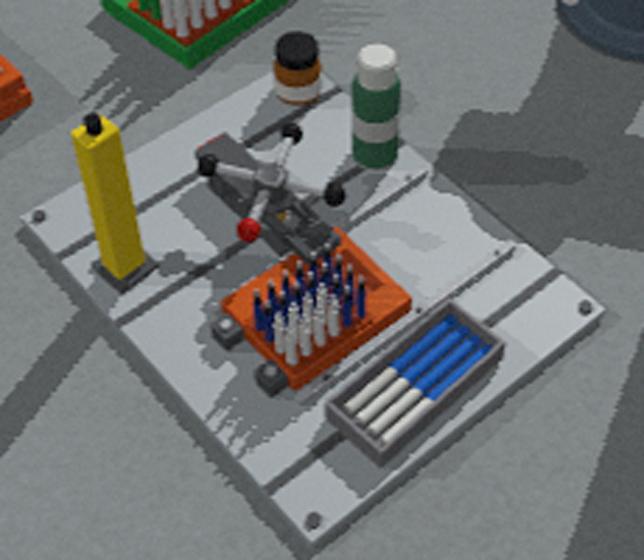

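```bash
cat > edge.py <<'E'
from h import *
def edges(c,tag,px):
    # sample rectified bed plane at z=.039 : 0.5mm/px
    xs=np.arange(-30,190,.5); ys=np.arange(-80,110,.5)
    X,Y=np.meshgrid(xs,ys,indexing="ij")
    W=toworld(np.stack([X/1000,Y/1000,np.full_like(X,.039)],-1).reshape(-1,3))
    uv=proj(c,W).reshape(X.shape+(2,)).astype(np.float32)
    im=cv2.remap(c["color"],uv[...,0],uv[...,1],cv2.INTER_CUBIC)
    cv2.imwrite(f"pics/rect_{tag}.png",im[::-1,::-1,::-1])
    o=im[...,0].astype(float)-im[...,2]   # R-B
    def fitx(y0,y1,xr,sgn):
        pts=[]
        for y in np.arange(y0,y1,2):
            j=int((y-ys[0])/.5); i0=int((xr[0]-xs[0])/.5); i1=int((xr[1]-xs[0])/.5)
            p=cv2.GaussianBlur(o[i0:i1,j].reshape(-1,1),(1,5),0).ravel() if False else o[i0:i1,j]
            g=np.gradient(np.convolve(p,np.ones(5)/5,"same"))*sgn
            g[:4]=0;g[-4:]=0
            k=np.argmax(g); pts.append((y,xr[0]+k*.5))
        pts=np.array(pts); 
        a=np.polyfit(pts[:,0],pts[:,1],1)
        for _ in range(3):
            r=pts[:,1]-np.polyval(a,pts[:,0]); ok=abs(r)<max(1.0,1.5*np.median(abs(r))); a=np.polyfit(pts[ok,0],pts[ok,1],1)
        return a,ok.sum()
    a,n=fitx(-5,65,(px-15,px+15),1); print(tag,"front: x at y=-20,50: %.2f %.2f yaw %.2f deg n%d"%(np.polyval(a,-20),np.polyval(a,50),-np.rad2deg(np.arctan(a[0])),n))
    o2=o.T.copy()
    # left side
    for nm,yr,sg in(("left",(62,92),-1),("right",(-62,-32),1)):
        pts=[]
        for x in np.arange(px+8,px+142,2):
            i=int((x-xs[0])/.5); j0=int((yr[0]-ys[0])/.5); j1=int((yr[1]-ys[0])/.5)
            g=np.gradient(np.convolve(o[i,j0:j1],np.ones(5)/5,"same"))*sg; g[:4]=0;g[-4:]=0
            k=np.argmax(g); pts.append((x,yr[0]+k*.5))
        pts=np.array(pts); a=np.polyfit(pts[:,0],pts[:,1],1)
        for _ in range(5):
            r=pts[:,1]-np.polyval(a,pts[:,0]); ok=abs(r)<max(.8,1.5*np.median(abs(r))); a=np.polyfit(pts[ok,0],pts[ok,1],1)
        print(tag,nm,"yaw %.2f"%np.rad2deg(np.arctan(a[0])),"y mid %.1f"%np.polyval(a,px+75),ok.sum())
E
python3 - <<'E'
from edge import *
from rig import bot
for n in("top","scene"):
    edges(load(n+"0.pkl"),n+"_0",-33)
    c=bot.capture(n); pickle.dump(c,open(n+"8.pkl","wb")); edges(c,n+"_8",0)
E
```

```text
Traceback (most recent call last):
  File "edge.py", line 24, in edges
    a,n=fitx(-5,65,(px-15,px+15),1); print(tag,"front: x at y=-20,50: %.2f %.2f yaw %.2f deg n%d"%(np.polyval(a,-20),np.polyval(a,50),-np.rad2deg(np.arctan(a[0])),n))
        ~~~~^^^^^^^^^^^^^^^^^^^^^^^
  File "edge.py", line 16, in fitx
    g=np.gradient(np.convolve(p,np.ones(5)/5,"same"))*sgn
                  ~~~~~~~~~~~^^^^^^^^^^^^^^^^^^^^^^^
ValueError: v cannot be empty
```

Run:
```python
import cv2,numpy as np
a=cv2.imread("pics/rect_top_8.png");b=cv2.imread("pics/rect_scene_8.png")
cv2.imwrite("pics/rect8.png",np.hstack([a,b]))
```

```text
[ WARN:0@0.011] global loadsave.cpp:275 findDecoder imread_('pics/rect_top_8.png'): can't open/read file: check file path/integrity
[ WARN:0@0.011] global loadsave.cpp:275 findDecoder imread_('pics/rect_scene_8.png'): can't open/read file: check file path/integrity
Traceback (most recent call last):
cv2.error: OpenCV(4.12.0) :-1: error: (-5:Bad argument) in function 'imwrite'
> Overload resolution failed:
>  - img data type = object is not supported
>  - Expected Ptr<cv::UMat> for argument 'img'
```

```bash
sed -i 's/np.arange(-30,190,.5)/np.arange(-60,190,.5)/' edge.py
python3 - <<'E'
from edge import *
from rig import bot
for n in("top","scene"):
    edges(load(n+"0.pkl"),n+"_0",-33)
    c=bot.capture(n); pickle.dump(c,open(n+"8.pkl","wb")); edges(c,n+"_8",0)
a=cv2.imread("pics/rect_top_8.png");b=cv2.imread("pics/rect_scene_8.png")
cv2.imwrite("pics/rect8.png",np.hstack([a,b]))
E
```

```text
top_0 front: x at y=-20,50: -33.08 -32.23 yaw -0.70 deg n35
top_0 left yaw -0.42 y mid 75.0 67
top_0 right yaw -0.60 y mid -44.5 51
top_8 front: x at y=-20,50: 0.87 2.00 yaw -0.92 deg n35
top_8 left yaw -0.94 y mid 73.0 66
top_8 right yaw -0.45 y mid -46.5 39
scene_0 front: x at y=-20,50: -34.00 -33.14 yaw -0.71 deg n35
scene_0 left yaw -0.13 y mid 85.3 64
scene_0 right yaw -0.68 y mid -43.7 58
scene_8 front: x at y=-20,50: -0.01 1.78 yaw -1.46 deg n35
scene_8 left yaw -0.97 y mid 84.2 62
scene_8 right yaw -1.11 y mid -45.5 41
```

View pics/rect8.png

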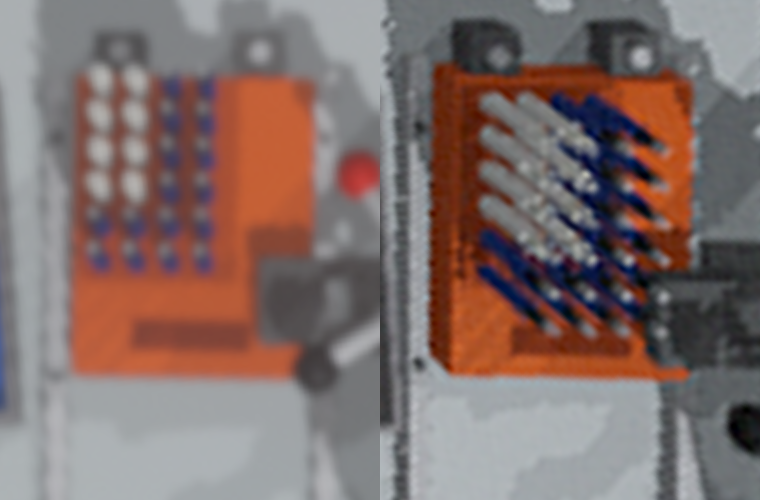

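Run:
```python
from rig import bot
print(bot.hand_in()); s=bot.read_state(); print(s["time_s"],s["force"])
```

```text
the job is handed in; nothing more can be done
None
the job is handed in; nothing more can be done
```

The job is done in the order asked and handed in at about 21 s. The arm was clear of everything, and no verdict was reported.

**What I did**
- **Pallet:** I pushed it about 34 mm along its track until the push force rose to about 23 N at the end stops.
- **Strap:** I pushed its tail to the end of the slot, where the force rose to about 25 N. The tail then measured about 108 mm from the stud, and the toe lies over the pallet's rim.
- **Nut:** I drove the spokes clockwise about 9.5 rad and stopped when the push jumped from about 3 N to about 17 N. A second light push met about 13 N almost at once, with the finger within 1° of where it had stopped, so the nut had not backed off.

**Last checks**
- **Strap height:** it came down 6.0 mm, which fits the measured turn of the nut.
- **Bystanders:** the can, jar, tray and post are within about 1 mm of where they started, and the arm never touched them.
- **Check that did not fully agree:** edge fits show the pallet turned about 0.9° clockwise, and up to 1.5° in one view. That would mean a gap of about 1–2 mm at the stop nearer the clamp. Part of this may be camera error, because the same fits already showed about 0.6° before I touched it. I left it because it was already clamped.
- **Not measured:** the nut's absolute angle. I judged it tight from the rise in force alone.

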